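# Hang the guard panel on its stud and turn the keeper over it

## Robot

A 6-joint arm with a two-finger parallel gripper is mounted at the origin on the work surface. World frame = base frame: x ahead of the robot, y to its left, z up, the work surface at z = 0. Lengths are in m, angles in degrees, forces in N, time in s.
With the tool pointing down it reaches from about 0.3 to 0.75 m from the base axis. Payload 8.5 kg.
Tool frame: the origin (TCP) lies at the very end of the fingers, on their centre line; the grasp point (between the pads) lies 19 mm behind it (env.grasp_offset is the distance from the TCP to the grasp point, in m); y points along the fingers, z is the direction in which the jaws open and shut, and the axes are right-handed (so a half turn about y gives the same grasp; the last joint's range is limited). The gripper opens to 85 mm and grips with 20 to 120 N. Pads are 22 mm wide; open, the fingers measure 114 mm over their backs; the gripper's body (76 mm by 85 mm) begins 54 mm behind the grasp point. The pads swing forward as they close: fully open they stand 13 mm farther back than shut.
Start: joints at [-79.486, 21.807, 74.336, -0, 83.858, -12.336], TCP at [0.214, -0.507, 0.231] pointing down, gripper open.
Joint ranges: [-178.18, 178.18], [-50.72, 133.34], [12.68, 142.11], [-81.47, 261.47], [9.98, 163.14], [-165.26, 165.26]. Speed limits (degrees/s): [136.94, 136.94, 180, 180, 180, 180].

## Interface

Orientations are given as a 3x3 rotation matrix whose columns are the frame's x, y, z axes.
In Python, from rig import env gives the robot as it stands. The module is installed in compiled form; this text tells all that it offers.
- The arm moves only by the shell command python3 -m pendant 'ROWS' [FORCE]. ROWS is JSON, a list of rows, each a list of 3 entries, a list of its own where there are three numbers: the shift along the world's x, y, z as a fraction of full scale, then the turn about the world's z as a fraction of full scale, then the opening, from 0 (shut) to 1 (fully open). A call has 1 to 12 rows; each row shifts and turns the commanded pose from where the row before left it; what a row does not reach is not made up. Full scale, the value 1, is 30 mm for a shift and 5 degrees for a turn. A row lasts 1/12 s, in which the tool goes at most 41.7 mm and 7.16 degrees, less where a joint would pass 70% of its speed; a pose out of reach is approached as far as the arm can. A call with a number of a shift or a turn outside -1 to 1 is refused whole. A call with a gripper value outside its range is refused whole. The fingers move at their own pace and stop on an object; FORCE is the grip in N (left out, the last holds). Time passes only in rows, so rows that do not move let the fingers close. It gives the time, the measured TCP pose, the force and the opening at its end, in the units of the state.
- env.observe(): the state, without advancing time (a new reading comes with each control period).
- env.get_image(name): name is "scene" or "top"; returns (picture, depth): 480x640x3 uint8, red, green, blue; 480x640 float32, m along the optical axis (not along the pixel's ray), 0 where there is no reading.
- env.camera_model(name): a dict with "camera_matrix" (3x3 intrinsics, pixels), "R" (3x3) and "t" (3): a world point X has camera coordinates R X + t. Camera axes: x right, y down, z forward; pixel columns grow to the right and rows downward; lengths in m; the calibration is good to about 2 mm. A picture is of the moment at which its call begins. camera_model takes no time and is no camera call.
- env.close_job(): hands the job in, once; it reports no verdict.
The state is a dict: "time_s": time; "q": joint angles; "qvel": joint speeds; "joint_efforts": joint torques, N m; "position": TCP position; "tool_rot": TCP orientation; "ft_force": force on the tool from outside, world axes, zero at the start; "wrist_torque": the same for the moment, N m; "grip_width": finger opening in m.
Only numpy, scipy, OpenCV 4.12 (cv2) and the standard library are available. Lean on these libraries where they do the work, as an engineer would, in place of code of your own. Each camera call takes 0.05 s, during which the arm holds its last target.

## Task

Pick up the orange guard panel by its black grip, slip its keyhole over the brass-headed stud on the sloping blue deck, and slide it down the slope until it hangs straight and fully home behind the head. Then swing the white keeper by its red knob as far as it goes, so that it lies across just above the panel's top edge. Let go of everything and leave the tube rack, the jar and the tip box where they stand.

Things in the scene. Friction and masses are not known exactly. Their poses are not given: they have to be found in the camera images.
- panel: Loose orange perforated guard panel, 130 (x) by 110 (y) by 5 mm, 0.2-0.4 kg; starts flat on the bench, outer face up, left or right of the deck. Origin: centre of underside; x to its top end, z out of its outer face. Black grip block on the outer face, centred at x = -30 mm, y = 0: 16 mm thick in x, 60 mm long in y, top 43 mm above the underside. Keyhole in the dark strip down the middle.
- panel_hole (a point): Centre of the keyhole's wide hole, at the panel's underside (panel x = +20 mm); axes as the panel's. The hole is roughly round, 26 mm wide; tapered shoulders (panel x = 28 to 36 mm) lead from it into an 11 mm wide slot towards the panel's +x that ends at panel x = 50 mm.
- panel_slot (a point): Point in the narrow slot at the panel's underside (panel x = +46 mm, 26 mm from panel_hole), where the stud's centre line lies when the panel is fully home; axes as the panel's.
- stud (a point): Foot of the stud on the fixed blue deck's face, which slopes 30 degrees from level, facing the robot and up; 122 mm above the bench. Axes: x up the slope, y left along the face, z out along the stud. Shank 8 mm diameter, 9 mm long, then brass head 18 mm diameter, 4 mm thick (top 13 mm off the face). Face: x -135 to +105, y -120 to +120 mm about here, lower edge 55 mm above the bench.
- keeper_pivot (a point): Pivot of the keeper on the deck's face, 30 mm up the slope and 72 mm to the right of the stud (x = +30, y = -72 mm in the stud's axes); axes as the stud's.
- keeper (a joint): Swing of the white keeper bar about keeper_pivot, parallel to the face, rad: 0 = pointing up the slope (open), pi/2 = pointing left across the slope, at its stop (closed, 5 mm above the top edge of a panel fully home). Starts at 0 to 0.35, stays where left; about 1 N at the knob moves it. Bar 12 mm wide, reaches 52 mm from the pivot, lies 1 to 9 mm above the face.
- keeper_knob (a point): Centre of the top of the keeper's upright red knob: 16 mm in diameter, 42 mm from the pivot along the bar, standing from 9 mm to 42 mm above the face; this point is 42 mm above the face. Axes turn with the bar (x along the bar away from the pivot, z out of the face).
- tube_rack: Bystander: blue tube rack 130 by 65 mm, 72 mm high with its caps; origin at the centre of its underside. It stands on the other side of the deck from the panel.
- bottle: Bystander: amber jar, 60 mm in diameter, 110 mm high; origin at the centre of its underside.
- tip_box: Bystander: grey pipette-tip box with clear lid, 88 by 123 mm, 72 mm high; origin at the centre of its underside.
There are look-alikes about, which are no part of the job. What is shaped like the panel but green is not meant.

How it is judged (in metres and radians):
On the way, in this order (a step that is already met when the one before it is completed fails the run):
1. the panel is flat on the deck, slid down fully home behind the stud's head, keeper still open (x of panel_slot in the frame of stud between -0.005 and 0.005 m and y of panel_slot in the frame of stud between -0.003 and 0.003 m and z of panel_slot in the frame of stud between -0.005 and 0.005 m and angle between the z axis of panel and the z axis of stud, either way round below 0.1 rad and angle between the x axis of panel and the x axis of stud, either way round below 0.12 rad and x of panel_hole in the frame of stud below -0.015 m and value of joint keeper below 1.2 rad), for 0.2 s.
2. the keeper is swung across above the panel (value of joint keeper above 1.4 rad), for 0.2 s.
At the end, for the whole second after the job is handed in: The panel's slot point is within 5 mm of the stud's foot along the slope, 3 mm across it and 5 mm out of the face; the panel is parallel to the face within 0.1 rad and straight up the slope within 0.12 rad; the keeper reads over 1.4 rad; panel at rest (x of panel_slot in the frame of stud between -0.005 and 0.005 m and y of panel_slot in the frame of stud between -0.003 and 0.003 m and z of panel_slot in the frame of stud between -0.005 and 0.005 m and angle between the z axis of panel and the z axis of stud, either way round below 0.1 rad and angle between the x axis of panel and the x axis of stud, either way round below 0.12 rad and x of panel_hole in the frame of stud below -0.015 m and value of joint keeper above 1.4 rad and linear speed of panel below 0.02 m/s and velocity of joint keeper below 0.1 rad/s); the robot touches nothing.
It fails at once if the tube rack is shifted by more than 20 mm (distance of tube_rack from where it was at the start of the episode above 0.02 m).
It fails at once if the jar is shifted by more than 20 mm (distance of bottle from where it was at the start of the episode above 0.02 m).
It fails at once if the tip box is shifted by more than 20 mm (distance of tip_box from where it was at the start of the episode above 0.02 m).
It also fails if it takes over 64 s, if anything falls off the work surface, if the arm or the gripper's body presses on something with over 40 N, if the wrist force passes 120 N, or if a joint passes its speed limit or range.

## Working session

There is one attempt and no reset: what is moved stays moved. The work goes in short steps, Python scripts to look and compute and a shell command to move; the robot and the scene stay as the last step left them, time stands still between calls to the robot, and variables do not carry over. Pictures are saved under pics/ and viewed, and the job is handed in when it is done.

```bash
mkdir -p pics; python3 - <<'E'
from rig import env
import cv2,numpy as np
for n in("scene","top"):
    im,d=env.get_image(n); cv2.imwrite(f"pics/{n}0.png",im[:,:,::-1]); np.savez(f"{n}0.npz",im=im,d=d)
    m=env.camera_model(n); print(n,m)
s=env.observe(); print(s, env.grasp_offset)
E
```

```text
scene {'camera_matrix': array([[495.90612352,   0.        , 318.0684692 ],
       [  0.        , 495.90612352, 239.59271109],
       [  0.        ,   0.        ,   1.        ]]), 'R': array([[-0.12190825,  0.99250554, -0.00843433],
       [ 0.7073022 ,  0.0809092 , -0.70226584],
       [-0.69632032, -0.09157762, -0.71186484]]), 't': array([ 0.15548603, -0.24239682,  1.59571604])}
top {'camera_matrix': array([[588.92123221,   0.        , 319.98423845],
       [  0.        , 588.92123221, 236.94649635],
       [  0.        ,   0.        ,   1.        ]]), 'R': array([[ 0.01232136, -0.99992197, -0.00205683],
       [-0.99189622, -0.01196228, -0.12648635],
       [ 0.12645188,  0.00359865, -0.99196621]]), 't': array([-0.10330353,  0.50202889,  1.72421313])}
{'time_s': 0.1, 'q': array([-7.94850571e+01,  2.18384098e+01,  7.43776401e+01,  1.58488580e-03,
        8.38581234e+01, -1.23348503e+01]), 'qvel': array([ 0.07268848,  0.07354906, -0.17636914,  0.04251099, -0.01393464,
       -0.05067508]), 'joint_efforts': array([ 2.21041853e-03, -4.49218905e+01, -2.31656420e+01, -2.02745018e-04,
        3.68368273e-03, -2.32719081e-06]), 'position': array([ 0.21354067, -0.50658494,  0.23077783]), 'tool_rot': array([[-9.21527219e-01, -2.09207590e-04,  3.88313715e-01],
       [-3.88313653e-01,  1.27784887e-03, -9.21526383e-01],
       [-3.03415929e-04, -9.99999162e-01, -1.25881068e-03]]), 'ft_force': array([-0.80831649, -0.10488377,  0.57765773]), 'wrist_torque': array([-0.03727875, -0.00062075, -0.02685638]), 'grip_width': 0.0852963902363105} 0.0187
```

View pics/scene0.png

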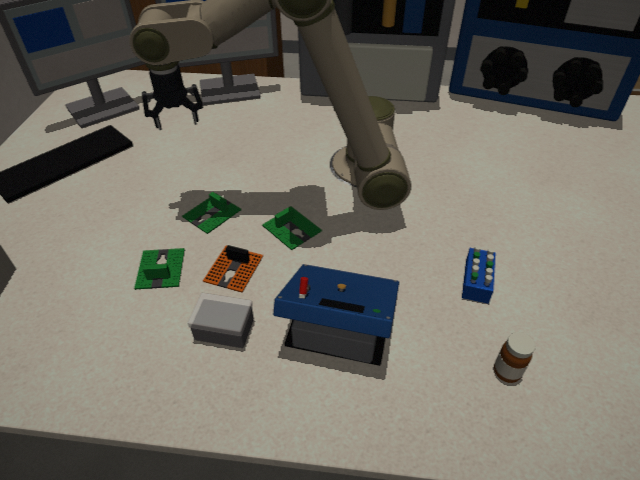

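View pics/top0.png

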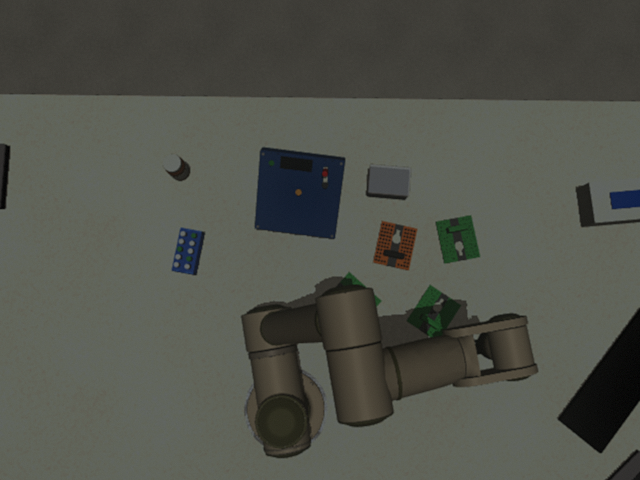

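The scene view shows the orange panel at (233,268) with its grip at (237,254), stud head at (342,287), red knob at (304,286). In the top view the panel is at (397,245), the stud at (298,192) and the knob at (325,173). Four green look-alikes lie around the panel and the tip box is at (388,181).

```bash
cat > h.py <<'E'
import numpy as np,cv2
from rig import env
def ray(n,u,v):
    m=env.camera_model(n);K=m["camera_matrix"];R=m["R"];t=m["t"]
    return -R.T@t, R.T@np.linalg.inv(K)@np.array([u,v,1.])
def onz(n,u,v,z):
    c,d=ray(n,u,v); return c+d*(z-c[2])/d[2]
def onplane(n,u,v,p0,nn):
    c,d=ray(n,u,v); return c+d*((p0-c)@nn)/(d@nn)
def tri(u1,v1,u2,v2):
    c1,d1=ray("scene",u1,v1);c2,d2=ray("top",u2,v2)
    d1/=np.linalg.norm(d1);d2/=np.linalg.norm(d2)
    A=np.array([d1,-d2]).T;s=np.linalg.lstsq(A,c2-c1,rcond=None)[0]
    p,q=c1+s[0]*d1,c2+s[1]*d2
    return (p+q)/2,np.linalg.norm(p-q)
def cloud(n,d):
    m=env.camera_model(n);K=m["camera_matrix"]
    v,u=np.mgrid[:480,:640]
    P=np.stack([(u-K[0,2])/K[0,0]*d,(v-K[1,2])/K[1,1]*d,d],-1)
    return (P-m["t"])@m["R"]
def proj(n,X):
    m=env.camera_model(n); p=m["camera_matrix"]@(m["R"]@np.asarray(X)+m["t"]); return p[:2]/p[2]
E
python3 - <<'E'
from h import *
for n in("scene","top"):
    f=np.load(f"{n}0.npz");im,d=f["im"],f["d"]
    hsv=cv2.cvtColor(im,cv2.COLOR_RGB2HSV);P=cloud(n,d)
    m={"orange":cv2.inRange(hsv,(5,150,60),(18,255,255)),"red":cv2.inRange(hsv,(0,180,60),(4,255,255)),"blue":cv2.inRange(hsv,(104,120,40),(118,255,255))}
    for k,mm in m.items():
        c,l,s,ce=cv2.connectedComponentsWithStats(mm)
        for i in range(1,c):
            if s[i,4]>(8):
                Q=P[l==i];Q=Q[d[l==i]>0]
                print(n,k,s[i],ce[i].round(1),np.median(Q,0).round(3),Q[:,2].max().round(3))
    # deck plane
    c,l,s,ce=cv2.connectedComponentsWithStats(m["blue"])
    Xs=P[(l>0)&(d>0)];Xs=Xs[(Xs[:,0]>.35)&(Xs[:,2]>.06)&(Xs[:,2]<.185)&(abs(Xs[:,1])<.2)]
    for _ in range(4):
        c0=Xs.mean(0);nn=np.linalg.svd(Xs-c0,full_matrices=False)[2][2];nn*=np.sign(nn[2])
        Xs=Xs[abs((Xs-c0)@nn)<.004]
    print(n,"plane",len(Xs),c0.round(4),nn.round(4),"slope",np.degrees(np.arccos(nn[2])),"yaw",np.degrees(np.arctan2(-nn[1],-nn[0])))
    x0,y0,x1,y1=(180,230,420,400) if n=="scene" else (240,130,500,300)
    cv2.imwrite(f"pics/{n}0z.png",cv2.resize(im[y0:y1,x0:x1,::-1],None,fx=3,fy=3,interpolation=cv2.INTER_CUBIC))
E
```

```text
scene orange [383   0  12  27 216] [388.9  12.8] [-0.347  0.032  0.344] 0.384
scene orange [203 246  29  40 434] [218.1 268.7] [ 0.497 -0.356  0.006] 0.045
scene orange [227 251  36  41 556] [244.4 272.5] [ 0.501 -0.284  0.006] 0.041
scene orange [338 284   7   5  25] [341.1 285.7] [ 0.622 -0.029  0.137] 0.14
scene orange [504 348  27  16 118] [517.  358.6] [0.729 0.336 0.086] 0.093
scene red [300 278   8  16 103] [303.3 285.6] [ 0.671 -0.103  0.186] 0.2
scene blue [166   0  19   2  29] [173.4   0.3] [-0.352 -0.684  0.355] 0.359
scene blue [403   0  22  33 545] [413.2  15.5] [-0.355  0.111  0.336] 0.387
scene blue [466   0  67  42 676] [497.7  27.5] [-0.45   0.407  0.268] 0.351
scene blue [  13    7   62   46 1861] [43.9 29.4] [-0.161 -1.052  0.323] 0.377
scene blue [555  30   7   7  10] [557.9  33.3] [-0.404  0.588  0.278] 0.289
scene blue [549  31  52  22 432] [574.3  42.2] [-0.389  0.642  0.255] 0.293
scene blue [529  32   5   7  10] [530.7  35.5] [-0.423  0.51   0.259] 0.272
scene blue [533  36   5   4  10] [534.9  37.1] [-0.42   0.524  0.256] 0.262
scene blue [535  38  16   7  4
[... 793 characters left out ...]
0.047   0.8999] slope 25.855963882042683 yaw -6.182754386660847
top orange [296 190   5   5  21] [298. 192.] [ 0.619 -0.034  0.134] 0.143
top orange [374 222  21  43 434] [383.8 242.4] [ 0.494 -0.29   0.006] 0.055
top orange [395 227  22  43 426] [405.9 247.5] [ 0.48  -0.357  0.005] 0.05
top red [323 171   4   5  16] [324.4 173.2] [ 0.659 -0.107  0.194] 0.204
top blue [ 256  150   88   88 5655] [298.  196.2] [ 0.607 -0.033  0.112] 0.183
top blue [610 190  30  19 476] [625.  199.1] [ 0.617 -0.981  0.093] 0.104
top blue [172 228  30  46 625] [187.9 251.2] [0.452 0.293 0.048] 0.073
top plane 3830 [ 0.613  -0.0341  0.115 ] [-0.4953  0.0607  0.8666] slope 29.934406774394596 yaw -6.989486472735457
```

View pics/scene0z.png

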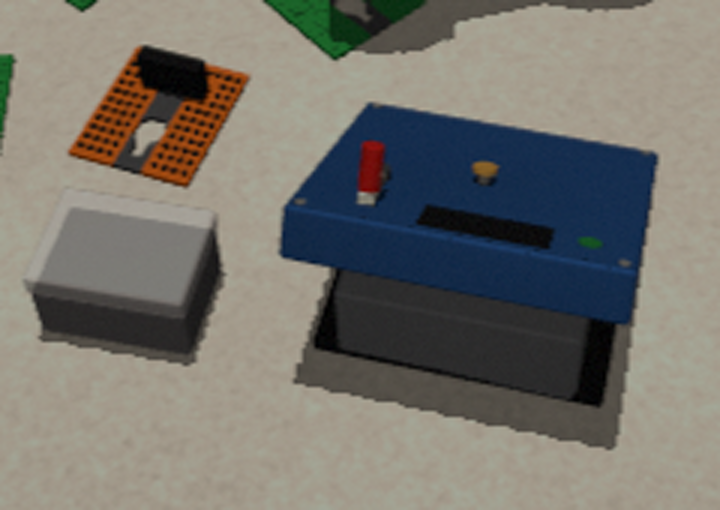

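View pics/top0z.png

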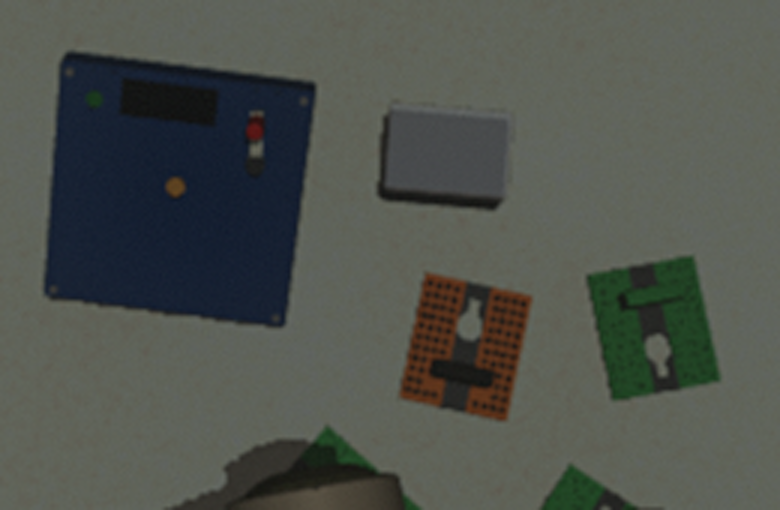

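```bash
python3 - <<'E'
from h import *
f=np.load("top0.npz");im=f["im"];g=np.load("scene0.npz")
def msk(im,lo,hi): return cv2.inRange(cv2.cvtColor(im,cv2.COLOR_RGB2HSV),lo,hi)
# panel
for n,F in(("top",f),("scene",g)):
    m=msk(F["im"],(5,120,40),(18,255,255));box=np.zeros_like(m)
    if n=="top": box[210:280,365:425]=1
    else: box[240:300,195:270]=1
    v,u=np.nonzero(m*box); Q=np.array([onz(n,a,b,.005)[:2] for a,b in zip(u,v)])
    r=cv2.minAreaRect((Q*1000).astype(np.float32)); print(n,"panel rect",r, np.round(cv2.boxPoints(r),1).tolist())
# deck: outline on face plane
yaw=np.radians(-7.0)
for n,F in(("top",f),("scene",g)):
    m=msk(F["im"],(5,120,40),(18,255,255));box=np.zeros_like(m)
    if n=="top": box[180:205,285:310]=1
    else: box[275:300,330:355]=1
    v,u=np.nonzero(m*box); print(n,"brass",u.mean(),v.mean(),len(u)); 
    if n=="top": bt=(u.mean(),v.mean())
    else: bs=(u.mean(),v.mean())
    m2=msk(F["im"],(0,150,40),(4,255,255)); 
p,e=tri(*bs,*bt);print("brass tri",p,e)
nn=np.array([-.5*np.cos(yaw),-.5*np.sin(yaw),np.cos(np.pi/6)])
# height constraint: head top centre z=.122+.013*cos30
for n,b in(("top",bt),("scene",bs)): 
    q=onz(n,*b,.122+.013*.866); print(n,"head top at z",q,"foot",q-.013*nn)
foot=onz("top",*bt,.122+.013*.866)-.013*nn
m=msk(im,(100,100,25),(125,255,255));box=np.zeros_like(m);box[140:245,245:355]=1
v,u=np.nonzero(m*box)
ex=np.array([np.cos(yaw)*.866,np.sin(yaw)*.866,.5]);ey=np.array([-np.sin(yaw),np.cos(yaw),0])
Q=np.array([onplane("top",a,b,foot,nn)-foot for a,b in zip(u,v)])
L=np.c_[Q@ex,Q@ey]*1000
r=cv2.minAreaRect(L.astype(np.float32));print("deck rect in stud axes",r,np.round(cv2.boxPoints(r),1).tolist())
E
```

```text
top panel rect ((484.59417724609375, -323.2996826171875), (108.59032440185547, 128.43099975585938), 77.97909545898438) [[410.5, -363.0], [536.0999755859375, -389.79998779296875], [558.7000122070312, -283.6000061035156], [433.1000061035156, -256.79998779296875]]
scene panel rect ((486.5828857421875, -318.28399658203125), (110.8063735961914, 132.6730499267578), 78.09938049316406) [[410.20001220703125, -358.79998779296875], [540.0999755859375, -386.20001220703125], [562.9000244140625, -277.79998779296875], [433.1000061035156, -250.39999389648438]]
top brass 298.0 191.84 25
scene brass 341.19354838709677 285.9032258064516 31
brass tri [ 0.61867681 -0.03132461  0.13151746] 0.004445791041405931
top head top at z [ 0.61850497 -0.03361453  0.133258  ] foot [ 0.62495652 -0.03440668  0.12199967]
scene head top at z [ 0.61985878 -0.02902929  0.133258  ] foot [ 0.62631033 -0.02982144  0.12199967]Traceback (most recent call last):
  File "<stdin>", line 30, in <module>
  File "h.py", line 9, in onplane
    c,d=ray(n,u,v); return c+d*((p0-c)@nn)/(d@nn)
        ~~~^^^^^^^
  File "h.py", line 4, in ray
    m=env.camera_model(n);K=m["camera_matrix"];R=m["R"];t=m["t"]
ValueError: time passes only in moves, steps and waits
```

```bash
sed -i 's/^def ray/CM={}\ndef cm(n):\n    if n not in CM: CM[n]=env.camera_model(n)\n    return CM[n]\ndef ray/; s/m=env.camera_model(n)/m=cm(n)/' h.py; python3 - <<'E'
from h import *
f=np.load("top0.npz");im=f["im"]
def msk(im,lo,hi): return cv2.inRange(cv2.cvtColor(im,cv2.COLOR_RGB2HSV),lo,hi)
yaw=np.radians(-7.0)
nn=np.array([-.5*np.cos(yaw),-.5*np.sin(yaw),np.cos(np.pi/6)])
foot=np.array([.62496,-.0344,.122])
m=msk(im,(100,100,25),(125,255,255));box=np.zeros_like(m);box[140:245,245:355]=1
m=m*box
m=cv2.morphologyEx(m,cv2.MORPH_OPEN,np.ones((3,3)))
v,u=np.nonzero(m)
ex=np.array([np.cos(yaw)*.866,np.sin(yaw)*.866,.5]);ey=np.array([-np.sin(yaw),np.cos(yaw),0])
Q=np.array([onplane("top",a,b,foot,nn)-foot for a,b in zip(u,v)])
L=np.c_[Q@ex,Q@ey]*1000
# side edges: fit lines
for s in(1,-1):
    pts=[]
    for x in range(-110,90,5):
        k=abs(L[:,0]-x)<3
        if k.any(): pts.append((x,(s*L[k,1]).max()*s))
    p=np.polyfit(*np.array(pts).T,1);print("side",s,"slope deg",np.degrees(np.arctan(p[0])),"y at 0",p[1])
k=[(y,L[abs(L[:,1]-y)<3,0].min()) for y in range(-100,101,5)]
p=np.polyfit(*np.array(k).T,1);print("lower edge deg",np.degrees(np.arctan(p[0])),p[1])
for n in("top","scene"):
  d=dict(top=f,scene=np.load("scene0.npz"))[n]["im"]
  m=msk(d,(0,150,40),(4,255,255));box=np.zeros_like(m)
  (box.__setitem__((slice(160,190),slice(310,340)),1) if n=="top" else box.__setitem__((slice(270,300),slice(290,320)),1))
  v,u=np.nonzero(m*box);print(n,"red",u.min(),u.max(),u.mean(),v.min(),v.max(),v.mean())
  # predicted knob top for angles
  off=foot if n=="top" else np.array([.6263,-.0298,.122])
  for a in(0,.1,.2,.35):
    b=np.cos(a)*ex+np.sin(a)*ey
    P=off+.03*ex-.072*ey+.042*b
    print(a,proj(n,P+.042*nn).round(1),proj(n,P+.009*nn).round(1))
E
```

```text
side 1 slope deg 0.4244115251890389 y at 0 116.30846645958965
side -1 slope deg 0.19370891934102938 y at 0 -116.95043818521374
lower edge deg -0.40002259063488055 -130.56501294995093
top red 322 326 324.48 169 175 172.52
0 [325.6 173.8] [326.3 170.4]
0.1 [324.  173.7] [324.8 170.3]
0.2 [322.5 173.7] [323.3 170.3]
0.35 [320.2 174. ] [321.1 170.6]
scene red 300 307 303.3076923076923 278 293 285.61538461538464
0 [302.4 278.1] [300.7 293.1]
0.1 [304.4 278.4] [302.7 293.4]
0.2 [306.4 278.7] [304.7 293.7]
0.35 [309.5 279. ] [307.7 294. ]
```

```bash
python3 -m pendant '[[[0.675,0.53,-0.3],-0.58,1],[[0.675,0.53,-0.3],-0.58,1],[[0.675,0.53,-0.3],-0.58,1],[[0.675,0.53,-0.3],-0.58,1],[[0.675,0.53,-0.3],-0.58,1],[[0.675,0.53,-0.3],-0.58,1],[[0.675,0.53,-0.3],-0.58,1],[[0.675,0.53,-0.3],-0.58,1],[[0.675,0.53,-0.3],-0.58,1],[[0.675,0.53,-0.3],-0.58,1],[[0.675,0.53,-0.3],-0.58,1],[[0.675,0.53,-0.3],-0.58,1]]' 40
python3 -m pendant '[[[0,0,0],0,1],[[0,0,0],0,1],[[0,0,0],0,1]]'
python3 - <<'E'
from h import *
for n,b in(("scene",(180,170,360,310)),("top",(320,180,470,300))):
    im,d=env.get_image(n); np.savez(f"{n}1.npz",im=im,d=d);x0,y0,x1,y1=b
    cv2.imwrite(f"pics/{n}1z.png",cv2.resize(im[y0:y1,x0:x1,::-1],None,fx=4,fy=4,interpolation=cv2.INTER_CUBIC))
s=env.observe();print(s["q"].round(1),proj("scene",s["position"]),proj("top",s["position"]))
E
```

```text
time_s: 1.1
position: [0.4573, -0.315, 0.1226]
tool_rot: [[-0.978, -0.0, -0.21], [0.21, 0.0, -0.978], [0.001, -1.0, -0.0]]
ft_force: [0.6, -0.8, 0.3]
grip_width: 0.0854
time_s: 1.35
position: [0.4562, -0.3164, 0.1234]
tool_rot: [[-0.978, -0.0, -0.206], [0.206, -0.0, -0.978], [0.0, -1.0, 0.0]]
ft_force: [0.1, -0.1, -0.1]
grip_width: 0.0854
[-47.   28.1  83.1  -0.   68.8  55. ] [230.37217233 226.4338724 ] [397.72097034 250.39672678]
```

View pics/scene1z.png

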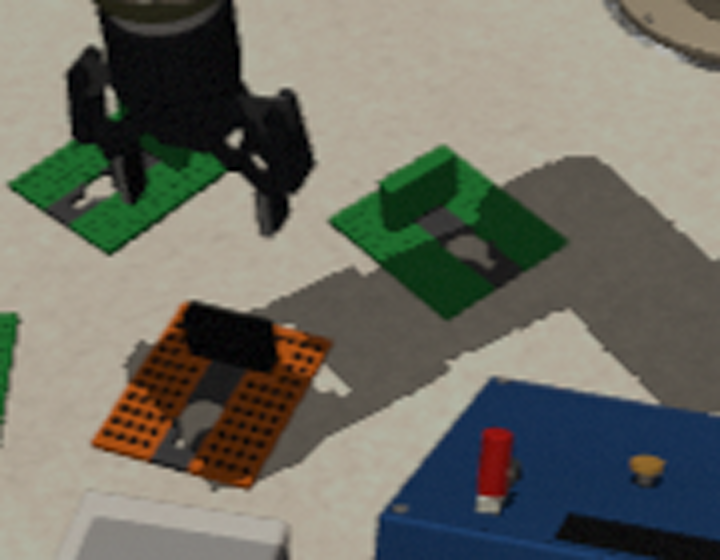

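View pics/top1z.png

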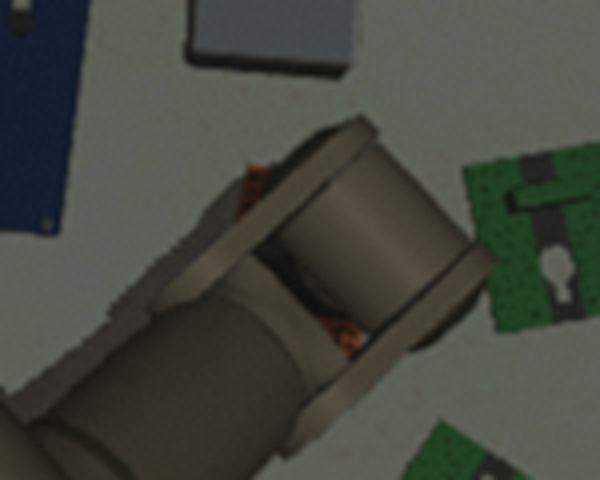

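The gripper stands above the orange panel with the fingertips at scene pixels (213,220) and (247,229). Their midpoint matches the projected TCP, and the jaws straddle the grip. I'll lower and close.

```bash
python3 -m pendant '[[[0.02,0.06,-0.6],0,1],[[0,0,-0.6],0,1],[[0,0,-0.6],0,1],[[0,0,-0.6],0,1],[[0,0,-0.6],0,1],[[0,0,-0.4],0,1],[[0,0,-0.27],0,1],[[0,0,0],0,1],[[0,0,0],0,1]]' 40
python3 -m pendant '[[[0,0,0],0,0],[[0,0,0],0,0],[[0,0,0],0,0],[[0,0,0],0,0],[[0,0,0],0,0],[[0,0,0],0,0],[[0,0,0],0,0],[[0,0,0],0,0],[[0,0,0],0,0],[[0,0,0],0,0]]' 60
```

```text
time_s: 2.2
position: [0.457, -0.3148, 0.0136]
tool_rot: [[-0.978, 0.0, -0.208], [0.208, -0.0, -0.978], [-0.0, -1.0, 0.0]]
ft_force: [-0.7, -0.5, 0.7]
grip_width: 0.0853
time_s: 3.03
position: [0.4575, -0.3147, 0.0145]
tool_rot: [[-0.978, 0.001, -0.207], [0.207, -0.002, -0.978], [-0.002, -1.0, 0.001]]
ft_force: [-0.6, -1.1, 5.8]
grip_width: 0.0592
```

```bash
python3 -m pendant '[[[0,0,0],0,0.85],[[0,0,0],0,0.85],[[0,0,0],0,0.85],[[0,0,0.15],0,0.85],[[0,0,0.05],0,0.85],[[0,0,0],0,0.85]]' 60
python3 -m pendant '[[[0,0,0],0,0],[[0,0,0],0,0],[[0,0,0],0,0],[[0,0,0],0,0],[[0,0,0],0,0],[[0,0,0],0,0],[[0,0,0],0,0],[[0,0,0],0,0]]' 60
python3 -m pendant '[[[0,0,0.3],0,0],[[0,0,0.5],0,0],[[0,0,0.7],0,0],[[0,0,0.8],0,0],[[0,0,0.8],0,0],[[0,0,0.8],0,0],[[0,0,0.8],0,0],[[0,0,0.3],0,0],[[0,0,0],0,0],[[0,0,0],0,0]]'
python3 - <<'E'
from h import *
for n,b in(("scene",(180,170,360,310)),):
    im,d=env.get_image(n); np.savez(f"{n}2.npz",im=im,d=d);x0,y0,x1,y1=b
    cv2.imwrite(f"pics/{n}2z.png",cv2.resize(im[y0:y1,x0:x1,::-1],None,fx=4,fy=4,interpolation=cv2.INTER_CUBIC))
E
```

```text
time_s: 3.53
position: [0.4574, -0.3144, 0.0198]
tool_rot: [[-0.978, 0.001, -0.207], [0.207, -0.001, -0.978], [-0.001, -1.0, 0.001]]
ft_force: [0.9, 0.0, 0.2]
grip_width: 0.0727
time_s: 4.2
position: [0.4572, -0.3144, 0.0198]
tool_rot: [[-0.978, 0.0, -0.207], [0.207, -0.001, -0.978], [-0.001, -1.0, 0.0]]
ft_force: [-1.6, 1.9, 5.2]
grip_width: 0.0586
time_s: 5.03
position: [0.4568, -0.3138, 0.1683]
tool_rot: [[-0.978, -0.001, -0.207], [0.207, 0.001, -0.978], [0.001, -1.0, -0.001]]
ft_force: [-0.2, 0.7, -4.1]
grip_width: 0.0587
```

View pics/scene2z.png

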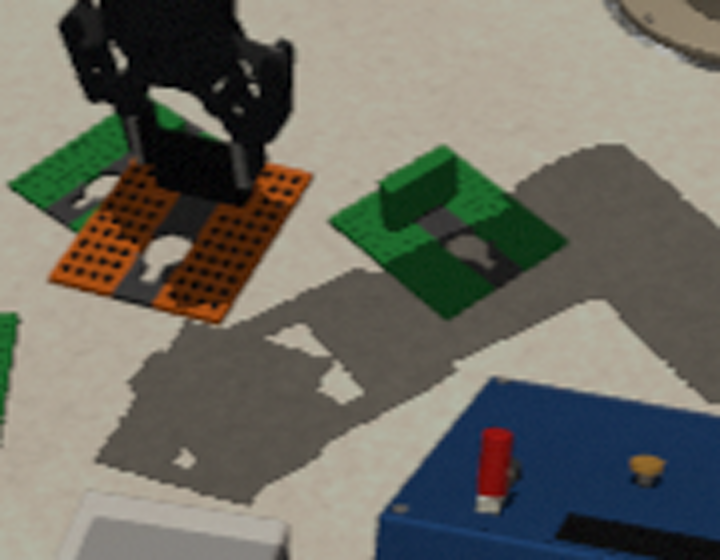

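```bash
python3 - <<'E'
from h import *
im=np.load("scene2.npz")["im"]
m=cv2.inRange(cv2.cvtColor(im,cv2.COLOR_RGB2HSV),(5,120,40),(18,255,255));m[:205]=0;m[260:]=0;m[:,:185]=0;m[:,265:]=0
v,u=np.nonzero(m);Q=np.array([onz("scene",a,b,.1535)[:2] for a,b in zip(u,v)])*1000
r=cv2.minAreaRect(Q.astype(np.float32));print(r,cv2.boxPoints(r).round(1).tolist())
s=env.observe();a=np.arctan2(s["tool_rot"][1,2],s["tool_rot"][0,2])+np.pi/2;print(np.degrees(a),s["position"],s["position"][:2]+.03*np.array([np.cos(a),np.sin(a)]))
E
```

```text
((485.79931640625, -317.9677429199219), (111.87805938720703, 133.95846557617188), 78.36077880859375) [[408.8999938964844, -359.20001220703125], [540.0999755859375, -386.29998779296875], [562.7000122070312, -276.70001220703125], [431.5, -249.6999969482422]]
-11.955498281843662 [ 0.45656899 -0.31366878  0.16764154] [ 0.48591825 -0.31988334]
```

```bash
python3 -m pendant '[[[0.138,0.4,0],0.0875,0],[[0.138,0.8,0],0.0875,0],[[0.138,0.9,0],0.0875,0],[[0.138,0.9,0],0.0875,0],[[0.138,0.9,0],0.0875,0],[[0.138,0.9,0],0.0875,0],[[0.138,0.9,0],0.0875,0],[[0.138,0.9,0],0.0875,0],[[0.138,0.9,0],0.0875,0],[[0.138,0.9,0],0.0875,0],[[0.138,0.9,0],0.0875,0],[[0.138,0.56,0],0.0875,0]]'
python3 -m pendant '[[[0,0,0],0,0],[[0,0,-0.3],0,0],[[0,0,-0.3],0,0],[[0,0,0],0,0],[[0,0,0],0,0]]'
python3 - <<'E'
from h import *
for n,b in(("scene",(240,200,430,350)),):
    im,d=env.get_image(n); np.savez(f"{n}3.npz",im=im,d=d);x0,y0,x1,y1=b
    cv2.imwrite(f"pics/{n}3z.png",cv2.resize(im[y0:y1,x0:x1,::-1],None,fx=4,fy=4,interpolation=cv2.INTER_CUBIC))
s=env.observe();print(s["position"],np.degrees(np.arctan2(s["tool_rot"][1,2],s["tool_rot"][0,2]))+90,s["ft_force"])
E
```

```text
time_s: 6.08
position: [0.5059, -0.0153, 0.1679]
tool_rot: [[-0.993, -0.003, -0.115], [0.115, 0.002, -0.993], [0.003, -1.0, -0.001]]
ft_force: [0.7, 0.1, -3.7]
grip_width: 0.0586
time_s: 6.5
position: [0.5063, -0.019, 0.1501]
tool_rot: [[-0.993, -0.002, -0.118], [0.118, 0.001, -0.993], [0.003, -1.0, -0.0]]
ft_force: [0.1, -1.2, -2.2]
grip_width: 0.0582
[ 0.5066133  -0.01904776  0.15066944] -6.773465015008355 [-0.20663621  0.80164423 -3.21827048]
```

View pics/scene3z.png

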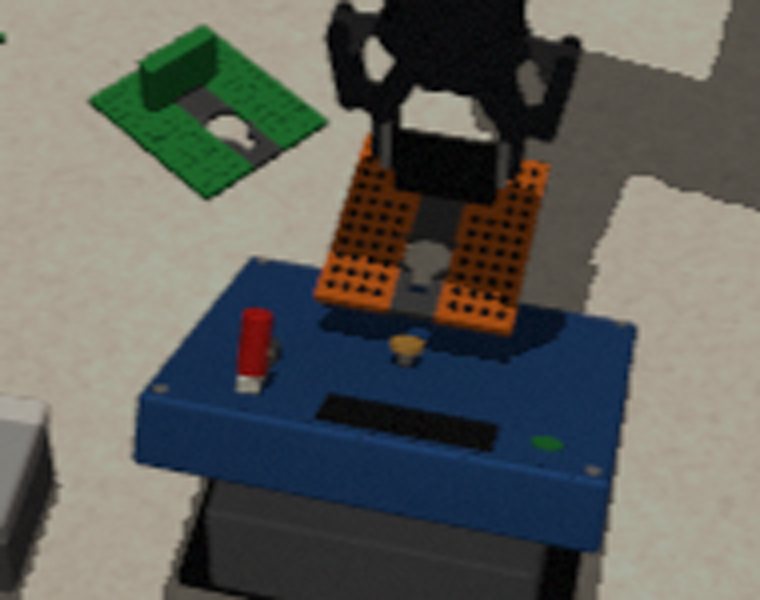

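The panel hangs level in front of and above the deck. Its top edge is at about (344,279) in the full picture, the stud head is beyond at (342,287), and the slot is lined up with the stud. Next I press the top edge onto the deck so that the panel tips in the grip.

```bash
python3 -m pendant '[[[0,0,-0.3],0,0],[[0,0,-0.3],0,0],[[0,0,-0.2],0,0],[[0,0,-0.1],0,0],[[0,0,-0.1],0,0],[[0,0,-0.1],0,0]]' 45
python3 -m pendant '[[[0,0,-0.1],0,0],[[0,0,-0.1],0,0],[[0,0,-0.1],0,0],[[0,0,0],0,0]]'
python3 -m pendant '[[[0,0,-0.1],0,0],[[0,0,-0.1],0,0],[[0,0,-0.1],0,0],[[0,0,0],0,0]]'
python3 - <<'E'
from h import *
for n,b in(("scene",(240,200,430,350)),):
    im,d=env.get_image(n); x0,y0,x1,y1=b
    cv2.imwrite(f"pics/{n}4z.png",cv2.resize(im[y0:y1,x0:x1,::-1],None,fx=4,fy=4,interpolation=cv2.INTER_CUBIC))
E
```

```text
time_s: 7.05
position: [0.5039, -0.0182, 0.1176]
tool_rot: [[-0.993, -0.007, -0.116], [0.116, 0.0, -0.993], [0.007, -1.0, 0.0]]
ft_force: [-17.1, -0.3, 7.8]
grip_width: 0.0588
time_s: 7.38
position: [0.5028, -0.0179, 0.1079]
tool_rot: [[-0.993, -0.01, -0.116], [0.116, 0.001, -0.993], [0.01, -1.0, -0.0]]
ft_force: [-18.7, -0.3, 6.1]
grip_width: 0.0588
time_s: 7.72
position: [0.5035, -0.0178, 0.099]
tool_rot: [[-0.993, -0.008, -0.117], [0.116, 0.001, -0.993], [0.008, -1.0, -0.0]]
ft_force: [-15.4, 0.7, 4.9]
grip_width: 0.0588
```

View pics/scene4z.png

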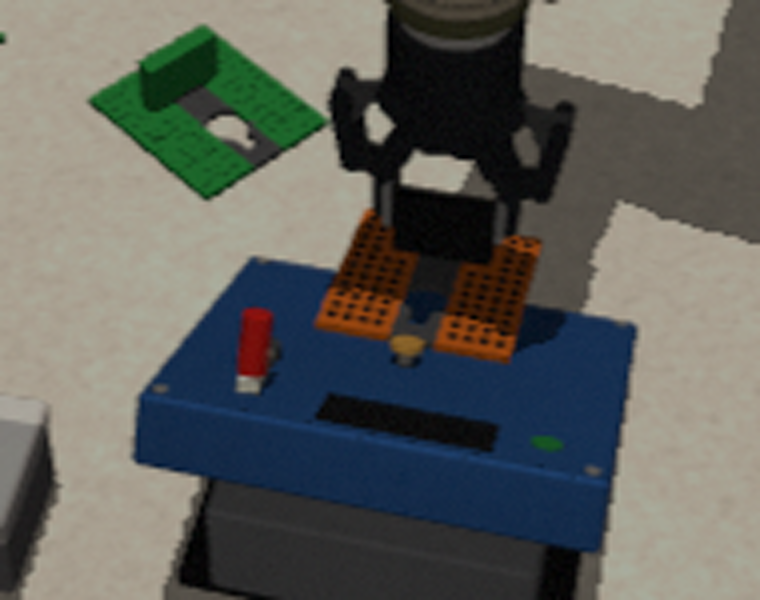

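The panel is tipping and its top edge lies on the deck just below the stud head (about (343,284) in the full picture). I continue down until it is flush.

```bash
python3 -m pendant '[[[0,0,-0.1],0,0],[[0,0,-0.1],0,0],[[0,0,-0.1],0,0],[[0,0,0],0,0]]'
python3 -m pendant '[[[0,0,-0.1],0,0],[[0,0,-0.1],0,0],[[0,0,0],0,0]]'
python3 -m pendant '[[[0,0,-0.1],0,0],[[0,0,0],0,0]]'
```

```text
time_s: 8.1
position: [0.5043, -0.0178, 0.0901]
tool_rot: [[-0.993, -0.006, -0.117], [0.117, 0.001, -0.993], [0.006, -1.0, -0.001]]
ft_force: [-11.9, 1.9, 2.6]
grip_width: 0.0584
time_s: 8.35
position: [0.5048, -0.0179, 0.0842]
tool_rot: [[-0.993, -0.005, -0.117], [0.117, 0.001, -0.993], [0.005, -1.0, -0.001]]
ft_force: [-10.1, 1.1, 2.1]
grip_width: 0.0589
time_s: 8.52
position: [0.505, -0.018, 0.0814]
tool_rot: [[-0.993, -0.004, -0.117], [0.117, 0.001, -0.993], [0.004, -1.0, -0.0]]
ft_force: [-9.2, 1.8, 1.6]
grip_width: 0.0586
```

```bash
python3 -m pendant '[[[0,0,-0.1],0,0],[[0,0,0],0,0]]'
```

```text
time_s: 8.68
position: [0.5053, -0.018, 0.0785]
tool_rot: [[-0.993, -0.003, -0.117], [0.117, 0.001, -0.993], [0.003, -1.0, -0.0]]
ft_force: [-7.6, 1.7, 1.8]
grip_width: 0.0586
```

```bash
python3 -m pendant '[[[0,0,-0.07],0,0],[[0,0,0],0,0]]'
python3 -m pendant '[[[0,0,-0.07],0,0],[[0,0,0],0,0]]'
python3 - <<'E'
from h import *
for n,b in(("scene",(240,200,430,350)),):
    im,d=env.get_image(n); x0,y0,x1,y1=b
    cv2.imwrite(f"pics/{n}5z.png",cv2.resize(im[y0:y1,x0:x1,::-1],None,fx=4,fy=4,interpolation=cv2.INTER_CUBIC))
E
```

```text
time_s: 8.85
position: [0.5055, -0.0181, 0.0767]
tool_rot: [[-0.993, -0.003, -0.117], [0.117, 0.001, -0.993], [0.003, -1.0, -0.0]]
ft_force: [-8.2, 1.6, 2.7]
grip_width: 0.0585
time_s: 9.02
position: [0.5056, -0.0181, 0.0765]
tool_rot: [[-0.993, -0.002, -0.117], [0.117, 0.0, -0.993], [0.002, -1.0, 0.0]]
ft_force: [-15.0, 2.1, 23.6]
grip_width: 0.0588
```

View pics/scene5z.png

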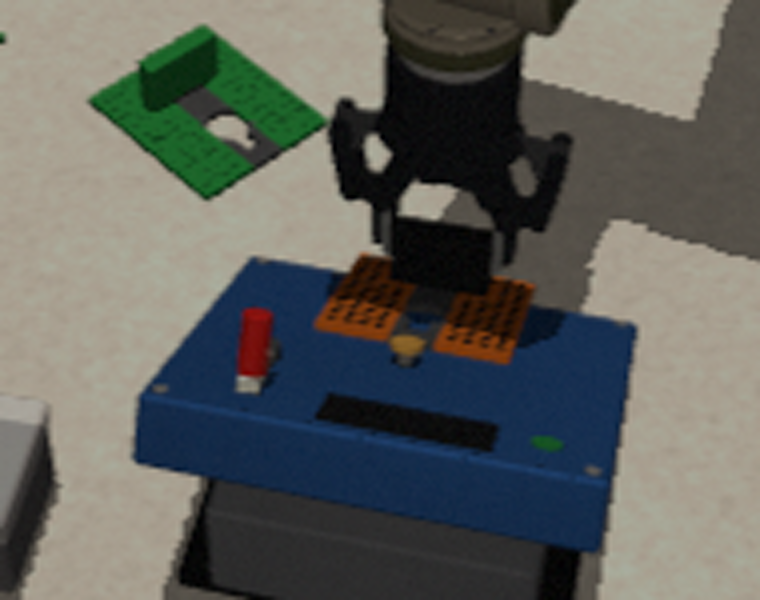

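The panel now lies flush on the deck (force jumped to 24 N at z = 0.0765). I measure its pose in the stud's axes.

```bash
cat >> h.py <<'E'
psi=np.radians(-6.7)
nn=np.array([-.5*np.cos(psi),-.5*np.sin(psi),np.cos(np.pi/6)])
ex=np.array([np.cos(psi)*.75**.5,np.sin(psi)*.75**.5,.5]);ey=np.array([-np.sin(psi),np.cos(psi),0])
Fs=np.array([.6262,-.030,.122])
def panel(im,off,box):
    m=cv2.inRange(cv2.cvtColor(im,cv2.COLOR_RGB2HSV),(5,120,40),(18,255,255))
    b=np.zeros_like(m);x0,y0,x1,y1=box;b[y0:y1,x0:x1]=1;m=m*b
    c,l,s,ce=cv2.connectedComponentsWithStats(m,connectivity=8)
    m=np.isin(l,[i for i in range(1,c) if s[i,4]>60]).astype(np.uint8)
    v,u=np.nonzero(m);Q=np.array([onplane("scene",a,bb,Fs+(.005+off)*nn,nn)-Fs for a,bb in zip(u,v)])
    L=np.c_[Q@ex,Q@ey]*1000
    for sgn in(1,-1):
        pts=[]
        for x in np.arange(L[:,0].min()+12,L[:,0].max()-12,4):
            k=abs(L[:,0]-x)<3
            if k.any(): pts.append((x,(sgn*L[k,1]).max()*sgn))
        p=np.polyfit(*np.array(pts).T,1);print("side",sgn,"deg",np.degrees(np.arctan(p[0])).round(2),"y at x=-46:",np.polyval(p,-46).round(1),"at -110:",np.polyval(p,-110).round(1))
    t=[(y,L[abs(L[:,1]-y)<3,0].max()) for y in np.r_[np.arange(L[:,1].min()+6,-12+L[:,1].mean(),4),np.arange(L[:,1].mean()+12,L[:,1].max()-5,4)]]
    p=np.polyfit(*np.array(t).T,1);print("top edge x",np.polyval(p,L[:,1].mean()).round(1),"deg",np.degrees(np.arctan(p[0])).round(2),"bottom x",L[:,0].min().round(1),"n",len(L))
    r=cv2.minAreaRect(L.astype(np.float32));print("rect",np.round(r[0],1),np.round(r[1],1),round(r[2],1))
E
python3 - <<'E'
from h import *
im,d=env.get_image("scene");np.savez("scene5.npz",im=im,d=d)
panel(im,0,(300,245,390,292))
E
```

```text
side 1 deg 0.01 y at x=-46: 53.2 at -110: 53.2
side -1 deg -0.29 y at x=-46: -54.4 at -110: -54.1
top edge x -21.9 deg -0.04 bottom x -164.4 n 592
rect [-85.7  -1.1] [111.3 157.8] 89.6
```

Seen from the scene camera the face is nearly edge-on, so x along the slope is coarse there (top edge about -22 mm, against -27 mm from the arm). To get a sharp reference I'll slide the panel up under light contact until its top edge feels the shank, which happens at x = -4 mm.

```bash
python3 -m pendant '[[[0,0,0.03],0,0],[[0,0,0],0,0]]' 60
python3 -m pendant '[[[0.086,-0.01,0.05],0,0],[[0.086,-0.01,0.05],0,0],[[0.086,-0.01,0.05],0,0],[[0,0,0],0,0]]'
python3 -m pendant '[[[0.086,-0.01,0.05],0,0],[[0.043,-0.005,0.025],0,0],[[0,0,0],0,0]]'
```

```text
time_s: 9.28
position: [0.5056, -0.0181, 0.0765]
tool_rot: [[-0.993, -0.002, -0.117], [0.117, 0.0, -0.993], [0.002, -1.0, -0.0]]
ft_force: [-10.8, 2.2, 13.7]
grip_width: 0.0585
time_s: 9.62
position: [0.5112, -0.0185, 0.0799]
tool_rot: [[-0.993, -0.008, -0.116], [0.116, 0.002, -0.993], [0.008, -1.0, -0.001]]
ft_force: [-17.7, 2.3, 9.0]
grip_width: 0.0583
time_s: 9.87
position: [0.5149, -0.0189, 0.082]
tool_rot: [[-0.993, -0.009, -0.116], [0.116, 0.002, -0.993], [0.009, -1.0, -0.001]]
ft_force: [-17.5, 3.2, 7.8]
grip_width: 0.0583
```

```bash
python3 -m pendant '[[[0.043,-0.005,0.03],0,0],[[0.043,-0.005,0.03],0,0],[[0,0,0],0,0]]'
python3 -m pendant '[[[0.043,-0.005,0.03],0,0],[[0.043,-0.005,0.03],0,0],[[0,0,0],0,0]]'
python3 -m pendant '[[[0.043,-0.005,0.025],0,0],[[0.043,-0.005,0.025],0,0],[[0,0,0],0,0]]'
```

```text
time_s: 10.12
position: [0.5181, -0.0193, 0.0839]
tool_rot: [[-0.993, -0.007, -0.116], [0.116, 0.001, -0.993], [0.007, -1.0, -0.001]]
ft_force: [-14.5, 2.3, 7.0]
grip_width: 0.0586
time_s: 10.37
position: [0.5212, -0.0198, 0.0857]
tool_rot: [[-0.993, -0.006, -0.117], [0.117, 0.001, -0.993], [0.006, -1.0, -0.0]]
ft_force: [-12.0, 2.3, 5.7]
grip_width: 0.0585
time_s: 10.62
position: [0.5237, -0.0201, 0.0872]
tool_rot: [[-0.993, -0.006, -0.116], [0.116, 0.001, -0.993], [0.006, -1.0, -0.0]]
ft_force: [-12.5, 1.7, 4.5]
grip_width: 0.0586
```

```bash
python3 -m pendant '[[[0.043,-0.005,0.025],0,0],[[0,0,0],0,0]]'
python3 -m pendant '[[[0.043,-0.005,0.025],0,0],[[0,0,0],0,0]]'
python3 -m pendant '[[[0.043,-0.005,0.025],0,0],[[0,0,0],0,0]]'
```

```text
time_s: 10.78
position: [0.525, -0.0202, 0.0879]
tool_rot: [[-0.993, -0.006, -0.117], [0.117, 0.001, -0.993], [0.006, -1.0, -0.001]]
ft_force: [-11.8, 2.2, 4.9]
grip_width: 0.0587
time_s: 10.95
position: [0.5254, -0.0202, 0.0882]
tool_rot: [[-0.993, -0.008, -0.117], [0.117, 0.002, -0.993], [0.009, -1.0, -0.001]]
ft_force: [-15.5, 2.7, 3.3]
grip_width: 0.0587
time_s: 11.12
position: [0.5255, -0.0202, 0.0883]
tool_rot: [[-0.993, -0.012, -0.116], [0.116, 0.002, -0.993], [0.012, -1.0, -0.001]]
ft_force: [-18.4, 1.1, 0.2]
grip_width: 0.0582
```

Contact with the shank was felt: motion stopped at TCP (0.5253, -0.0202, 0.0881), 23 mm up from the flush position, which matches the -27 mm arm estimate. The hole is then 49 mm below the stud. I back off, lift along the normal and check.

```bash
python3 -m pendant '[[[-0.086,0.01,-0.05],0,0],[[0,0,0],0,0],[[-0.1,0.012,0.18],0,0],[[-0.1,0.012,0.18],0,0],[[-0.1,0.012,0.18],0,0],[[-0.1,0.012,0.18],0,0],[[0,0,0],0,0],[[0,0,0],0,0]]' 60
python3 - <<'E'
from h import *
for n,b in(("scene",(240,200,430,350)),):
    im,d=env.get_image(n); x0,y0,x1,y1=b
    cv2.imwrite(f"pics/{n}6z.png",cv2.resize(im[y0:y1,x0:x1,::-1],None,fx=4,fy=4,interpolation=cv2.INTER_CUBIC))
    panel(im,.024,(295,235,390,292))
s=env.observe();d=s["position"]-np.array([.5253,-.0202,.0881]);print(d@ex,d@ey,d@nn)
E
```

```text
time_s: 11.78
position: [0.5152, -0.0193, 0.1102]
tool_rot: [[-0.993, -0.0, -0.117], [0.117, -0.0, -0.993], [0.0, -1.0, 0.0]]
ft_force: [-1.3, 0.3, -2.8]
grip_width: 0.0584
side 1 deg 1.27 y at x=-46: 54.5 at -110: 53.1
side -1 deg 2.07 y at x=-46: -51.2 at -110: -53.5
top edge x 34.1 deg 1.56 bottom x -165.3 n 845
rect [-63.9  -0.2] [201.6 111.8] 1.1
0.002306699044140338 -0.0003545994725553217 0.024042757916608138
```

View pics/scene6z.png

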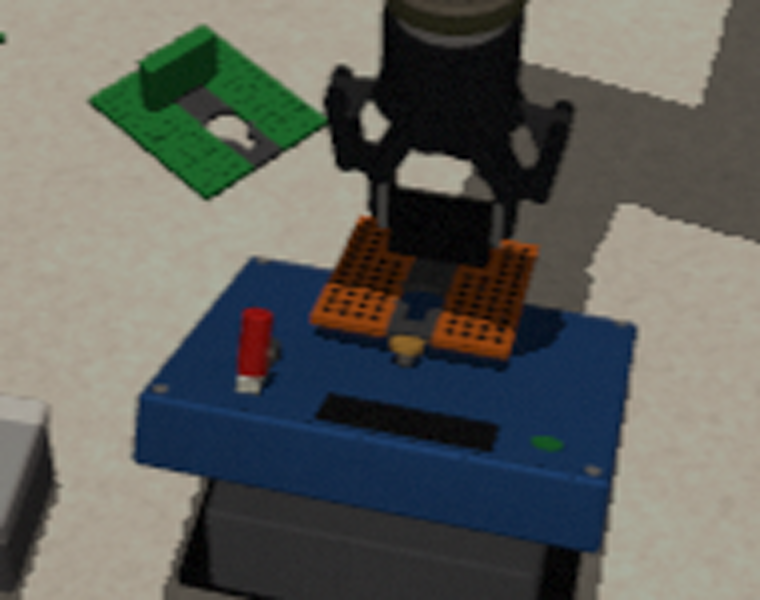

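```bash
cat >> h.py <<'E'
def tilt(im,d,box):
    m=cv2.inRange(cv2.cvtColor(im,cv2.COLOR_RGB2HSV),(5,120,40),(18,255,255))
    b=np.zeros_like(m);x0,y0,x1,y1=box;b[y0:y1,x0:x1]=1;m=m*b
    c,l,s,ce=cv2.connectedComponentsWithStats(m,connectivity=8)
    m=np.isin(l,[i for i in range(1,c) if s[i,4]>60]);m=cv2.erode(m.astype(np.uint8),np.ones((2,2)))>0
    X=cloud("scene",d)[m&(d>0)]
    for k in range(4):
        c0=np.median(X,0) if k==0 else X.mean(0);w=np.linalg.svd(X-c0,full_matrices=False)[2][2];w*=np.sign(w[2]);X=X[abs((X-c0)@w)<.008-.001*k]
    print("panel plane c",c0.round(4),"n",w.round(3),"slope",np.degrees(np.arccos(w[2])).round(1),len(X),"height of c off face",((c0-Fs)@nn).round(4))
E
python3 - <<'E'
from h import *
im,d=env.get_image("scene");tilt(im,d,(295,235,390,292))
f=np.load("scene5.npz");tilt(f["im"],f["d"],(295,235,390,292))
f=np.load("scene3.npz");tilt(f["im"],f["d"],(295,235,390,292))
E
```

```text
panel plane c [ 0.5757 -0.0199  0.118 ] n [-0.341  0.039  0.939] slope 20.1 509 height of c off face 0.0222
panel plane c [ 0.5763 -0.0216  0.1007] n [-0.491  0.058  0.87 ] slope 29.6 332 height of c off face 0.0068
panel plane c [ 0.5544 -0.0183  0.1361] n [ 0.011 -0.004  1.   ] slope 0.7 783 height of c off face 0.0486
```

The panel has sagged to 20°. Its top edge was still under the brass head when I lifted. I back off properly, press it flush again, re-feel the shank and then retreat further before lifting.

```bash
python3 -m pendant '[[[-0.15,0.018,-0.087],0,0],[[-0.2,0.023,-0.116],0,0],[[0.066,-0.008,-0.115],0,0],[[0.066,-0.008,-0.115],0,0],[[0.066,-0.008,-0.115],0,0],[[0,0,0],0,0]]' 50
python3 -m pendant '[[[0.066,-0.008,-0.115],0,0],[[0.066,-0.008,-0.115],0,0],[[0,0,0],0,0]]'
python3 - <<'E'
from h import *
im,d=env.get_image("scene");tilt(im,d,(295,235,390,292))
s=env.observe();d=s["position"]-np.array([.5253,-.0202,.0881]);print(d@ex,d@ey,d@nn)
E
```

```text
time_s: 12.38
position: [0.5105, -0.0188, 0.093]
tool_rot: [[-0.993, -0.002, -0.117], [0.117, 0.0, -0.993], [0.002, -1.0, -0.0]]
ft_force: [-7.1, 0.4, 2.9]
grip_width: 0.0584
time_s: 12.63
position: [0.5135, -0.019, 0.0859]
tool_rot: [[-0.993, -0.004, -0.117], [0.117, 0.001, -0.993], [0.004, -1.0, -0.0]]
ft_force: [-8.9, 0.4, 1.8]
grip_width: 0.0585
panel plane c [ 0.5771 -0.0226  0.1028] n [-0.451  0.051  0.891] slope 27.0 405 height of c off face 0.0082
-0.011284586073532757 -0.0001590616952164772 0.004125568492675431
```

```bash
python3 -m pendant '[[[0.033,-0.004,-0.06],0,0],[[0.033,-0.004,-0.06],0,0],[[0,0,0],0,0]]'
python3 -m pendant '[[[0.016,-0.002,-0.03],0,0],[[0,0,0],0,0]]'
python3 -m pendant '[[[0.016,-0.002,-0.03],0,0],[[0,0,0],0,0]]'
```

```text
time_s: 12.93
position: [0.5155, -0.0192, 0.0826]
tool_rot: [[-0.993, -0.004, -0.116], [0.116, 0.001, -0.993], [0.004, -1.0, -0.0]]
ft_force: [-9.2, 0.5, 2.1]
grip_width: 0.0585
time_s: 13.1
position: [0.5155, -0.0192, 0.0825]
tool_rot: [[-0.993, -0.005, -0.116], [0.116, 0.001, -0.993], [0.005, -1.0, -0.0]]
ft_force: [-15.2, 0.8, 11.5]
grip_width: 0.0588
time_s: 13.27
position: [0.5155, -0.0192, 0.0825]
tool_rot: [[-0.993, -0.005, -0.116], [0.116, 0.001, -0.993], [0.005, -1.0, 0.0]]
ft_force: [-19.6, 2.1, 21.2]
grip_width: 0.0585
```

```bash
python3 -m pendant '[[[-0.012,0.001,0.022],0,0],[[0,0,0],0,0],[[0.086,-0.01,0.05],0,0],[[0.086,-0.01,0.05],0,0],[[0,0,0],0,0]]' 90
python3 -m pendant '[[[0.043,-0.005,0.025],0,0],[[0,0,0],0,0]]'
python3 -m pendant '[[[0.043,-0.005,0.025],0,0],[[0,0,0],0,0]]'
python3 -m pendant '[[[0.043,-0.005,0.025],0,0],[[0,0,0],0,0]]'
```

```text
time_s: 13.68
position: [0.5189, -0.0194, 0.0847]
tool_rot: [[-0.993, -0.01, -0.116], [0.116, 0.002, -0.993], [0.01, -1.0, -0.001]]
ft_force: [-22.1, 2.3, 11.1]
grip_width: 0.0578
time_s: 13.85
position: [0.5197, -0.0194, 0.0852]
tool_rot: [[-0.993, -0.011, -0.116], [0.116, 0.002, -0.993], [0.011, -1.0, -0.001]]
ft_force: [-21.9, 2.5, 11.2]
grip_width: 0.0579
time_s: 14.02
position: [0.5209, -0.0195, 0.0859]
tool_rot: [[-0.993, -0.011, -0.116], [0.116, 0.002, -0.993], [0.011, -1.0, -0.001]]
ft_force: [-23.8, 2.2, 9.6]
grip_width: 0.0579
time_s: 14.18
position: [0.5222, -0.0197, 0.0866]
tool_rot: [[-0.993, -0.011, -0.116], [0.116, 0.002, -0.993], [0.011, -1.0, -0.001]]
ft_force: [-23.3, 2.6, 9.0]
grip_width: 0.0582
```

```bash
python3 -m pendant '[[[0.043,-0.005,0.025],0,0],[[0,0,0],0,0]]'
```

```text
time_s: 14.35
position: [0.5235, -0.0198, 0.0874]
tool_rot: [[-0.993, -0.011, -0.116], [0.116, 0.002, -0.993], [0.011, -1.0, -0.001]]
ft_force: [-22.2, 2.5, 10.0]
grip_width: 0.058
```

```bash
python3 -m pendant '[[[0.043,-0.005,0.04],0,0],[[0,0,0],0,0]]'
python3 -m pendant '[[[0.043,-0.005,0.03],0,0],[[0,0,0],0,0]]'
```

```text
time_s: 14.52
position: [0.5258, -0.0202, 0.0887]
tool_rot: [[-0.993, -0.008, -0.116], [0.116, 0.002, -0.993], [0.009, -1.0, -0.001]]
ft_force: [-17.9, 3.0, 8.0]
grip_width: 0.0576
time_s: 14.68
position: [0.5261, -0.0201, 0.0889]
tool_rot: [[-0.993, -0.012, -0.116], [0.116, 0.002, -0.993], [0.012, -1.0, -0.001]]
ft_force: [-20.7, 2.2, 5.1]
grip_width: 0.0578
```

```bash
python3 -m pendant '[[[0.043,-0.005,0.025],0,0],[[0,0,0],0,0]]'
```

```text
time_s: 14.85
position: [0.5261, -0.0201, 0.089]
tool_rot: [[-0.993, -0.015, -0.116], [0.116, 0.003, -0.993], [0.015, -1.0, -0.001]]
ft_force: [-24.9, 1.6, 2.2]
grip_width: 0.0579
```

```bash
python3 -m pendant '[[[-0.16,0.019,-0.085],0,0],[[-0.16,0.019,-0.085],0,0],[[-0.16,0.019,-0.085],0,0],[[0,0,0],0,0],[[-0.05,0.006,0.09],0,0],[[-0.1,0.012,0.18],0,0],[[-0.1,0.012,0.18],0,0],[[-0.1,0.012,0.18],0,0],[[-0.05,0.006,0.09],0,0],[[0,0,0],0,0],[[0,0,0],0,0]]' 90
python3 - <<'E'
from h import *
im,d=env.get_image("scene");tilt(im,d,(295,235,390,292));panel(im,.024,(295,235,390,292))
cv2.imwrite(f"pics/s7z.png",cv2.resize(im[200:350,240:430,::-1],None,fx=4,fy=4,interpolation=cv2.INTER_CUBIC))
s=env.observe();d=s["position"]-np.array([.526,-.0201,.0889]);print(d@ex,d@ey,d@nn)
E
```

```text
time_s: 15.77
position: [0.5053, -0.0182, 0.105]
tool_rot: [[-0.993, 0.0, -0.117], [0.117, -0.0, -0.993], [-0.0, -1.0, 0.0]]
ft_force: [0.1, 0.6, -4.2]
grip_width: 0.058
panel plane c [ 0.5708 -0.0223  0.1237] n [-0.464  0.053  0.884] slope 27.8 371 height of c off face 0.0295
side 1 deg 1.13 y at x=-46: 53.7 at -110: 52.4
side -1 deg -0.89 y at x=-46: -54.2 at -110: -53.2
top edge x -2.4 deg 0.19 bottom x -156.0 n 622
rect [-78.   -0.5] [155.2 110.4] 0.5
-0.010114150213470754 -0.0005154177238739654 0.02417318099640647
```

View pics/s7z.png

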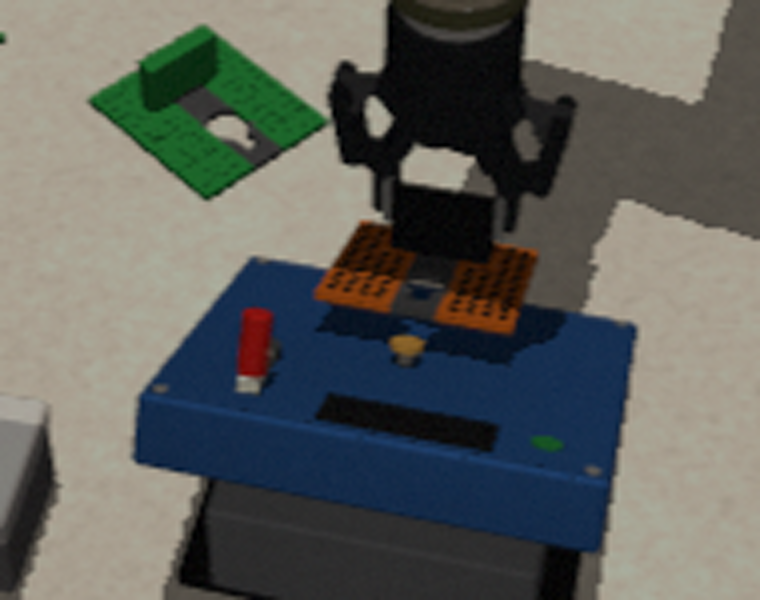

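Tilt is now 27.8° and it is hanging clear. I move 59 mm up the slope to bring the hole over the head.

```bash
python3 -m pendant '[[[0.2,-0.024,0.116],0,0],[[0.42,-0.049,0.245],0,0],[[0.42,-0.049,0.245],0,0],[[0.42,-0.049,0.245],0,0],[[0.23,-0.026,0.132],0,0],[[0,0,0],0,0],[[0,0,0],0,0],[[0,0,0],0,0]]' 90
python3 - <<'E'
from h import *
im,d=env.get_image("scene");np.savez("s8.npz",im=im,d=d);tilt(im,d,(295,235,390,310))
cv2.imwrite(f"pics/s8z.png",cv2.resize(im[200:350,240:430,::-1],None,fx=4,fy=4,interpolation=cv2.INTER_CUBIC))
t,_=env.get_image("top");cv2.imwrite(f"pics/t8z.png",cv2.resize(t[130:280,240:390,::-1],None,fx=4,fy=4,interpolation=cv2.INTER_CUBIC))
s=env.observe();d=s["position"]-np.array([.526,-.0201,.0889]);print(d@ex,d@ey,d@nn,s["q"].round(1))
E
```

```text
time_s: 16.48
position: [0.5554, -0.0239, 0.1338]
tool_rot: [[-0.993, -0.001, -0.117], [0.117, 0.0, -0.993], [0.001, -1.0, -0.0]]
ft_force: [0.2, -0.6, -3.7]
grip_width: 0.058
panel plane c [ 0.6219 -0.0265  0.1529] n [-0.462  0.055  0.885] slope 27.7 429 height of c off face 0.0291
0.048190814009394754 -0.00038599578286725446 0.024217169612655506 [-14.7  27.5  82.2   0.   70.4  82. ]
```

View pics/s8z.png

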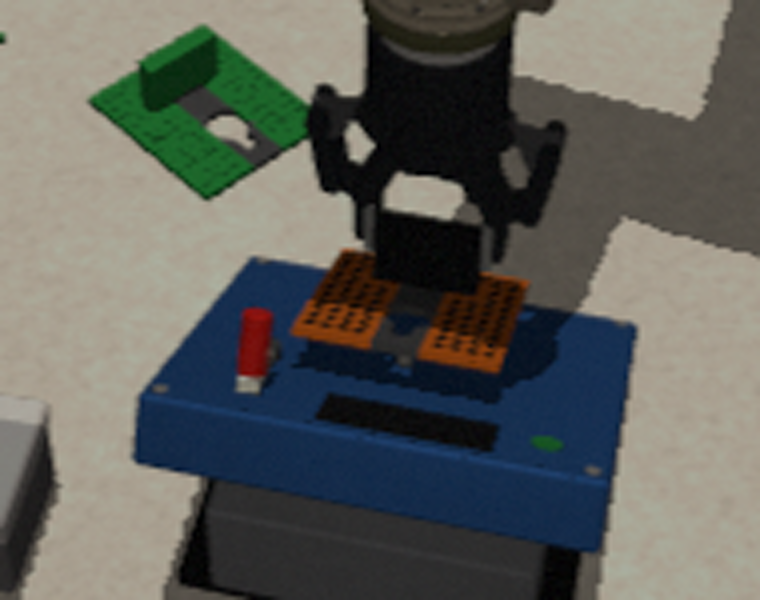

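View pics/t8z.png

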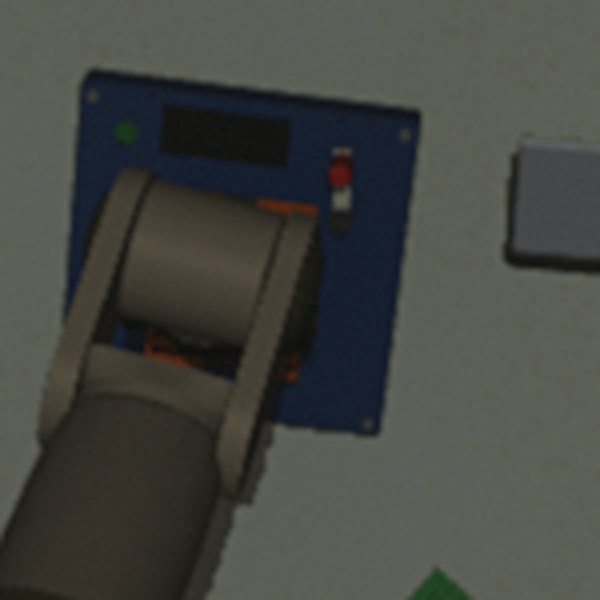

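The stud's shank shows just under the panel's top edge at about (341,290) in the full picture, on the strip's centreline, and keeper clearance is ample. I lower along the normal.

```bash
python3 -m pendant '[[[0.037,-0.004,0.022],0,0],[[0.083,-0.01,-0.144],0,0],[[0.083,-0.01,-0.144],0,0],[[0.05,-0.006,-0.087],0,0],[[0,0,0],0,0]]' 70
python3 -m pendant '[[[0.033,-0.004,-0.058],0,0],[[0.033,-0.004,-0.058],0,0],[[0,0,0],0,0]]'
python3 -m pendant '[[[0.033,-0.004,-0.058],0,0],[[0.033,-0.004,-0.058],0,0],[[0,0,0],0,0]]'
python3 - <<'E'
from h import *
s=env.observe();d=s["position"]-np.array([.526,-.0201,.0889]);print(d@ex,d@ey,d@nn)
im,d=env.get_image("scene");tilt(im,d,(295,235,390,310))
E
```

```text
time_s: 17.0
position: [0.5635, -0.025, 0.1227]
tool_rot: [[-0.993, -0.001, -0.117], [0.117, 0.0, -0.993], [0.002, -1.0, -0.0]]
ft_force: [-0.7, -0.1, -4.6]
grip_width: 0.0576
time_s: 17.25
position: [0.5656, -0.0252, 0.1199]
tool_rot: [[-0.993, -0.0, -0.117], [0.117, 0.0, -0.993], [0.0, -1.0, -0.0]]
ft_force: [-0.2, 0.7, -3.4]
grip_width: 0.0577
time_s: 17.5
position: [0.5675, -0.0255, 0.1164]
tool_rot: [[-0.993, -0.0, -0.117], [0.117, 0.0, -0.993], [0.0, -1.0, -0.0]]
ft_force: [-0.6, 0.4, -3.5]
grip_width: 0.0579
0.05004299818695497 -0.000491347379332476 0.0029146526553493653
panel plane c [ 0.6333 -0.0292  0.1354] n [-0.461  0.054  0.886] slope 27.6 426 height of c off face 0.0081
```

It is 3 mm off the face with no contact force, so the head has passed through the hole. I seat it the rest of the way.

```bash
python3 -m pendant '[[[0.025,-0.003,-0.043],0,0],[[0.025,-0.003,-0.043],0,0],[[0,0,0],0,0]]' 60
python3 -m pendant '[[[0.012,-0.001,-0.02],0,0],[[0,0,0],0,0]]'
python3 - <<'E'
from h import *
s=env.observe();d=s["position"]-np.array([.526,-.0201,.0889]);print(d@ex,d@ey,d@nn)
im,d=env.get_image("scene");tilt(im,d,(295,235,390,310));panel(im,0,(295,235,390,310))
cv2.imwrite(f"pics/s9z.png",cv2.resize(im[200:350,240:430,::-1],None,fx=4,fy=4,interpolation=cv2.INTER_CUBIC))
E
```

```text
time_s: 17.8
position: [0.5686, -0.0256, 0.1142]
tool_rot: [[-0.993, -0.001, -0.117], [0.117, 0.0, -0.993], [0.001, -1.0, -0.0]]
ft_force: [-5.1, 0.7, 0.5]
grip_width: 0.0581
time_s: 17.97
position: [0.5687, -0.0256, 0.1138]
tool_rot: [[-0.993, -0.001, -0.117], [0.117, 0.0, -0.993], [0.001, -1.0, 0.0]]
ft_force: [-7.3, 0.0, 2.3]
grip_width: 0.0579
0.04975487349854559 -0.0004929156735080236 6.70800052623406e-05
panel plane c [ 0.6362 -0.0298  0.1357] n [-0.485  0.057  0.872] slope 29.3 403 height of c off face 0.0069
side 1 deg 0.21 y at x=-46: 53.3 at -110: 53.0
side -1 deg -0.99 y at x=-46: -54.5 at -110: -53.4
top edge x 50.7 deg -0.24 bottom x -90.5 n 704
rect [-19.4  -1. ] [110.6 142.4] 90.0
```

View pics/s9z.png

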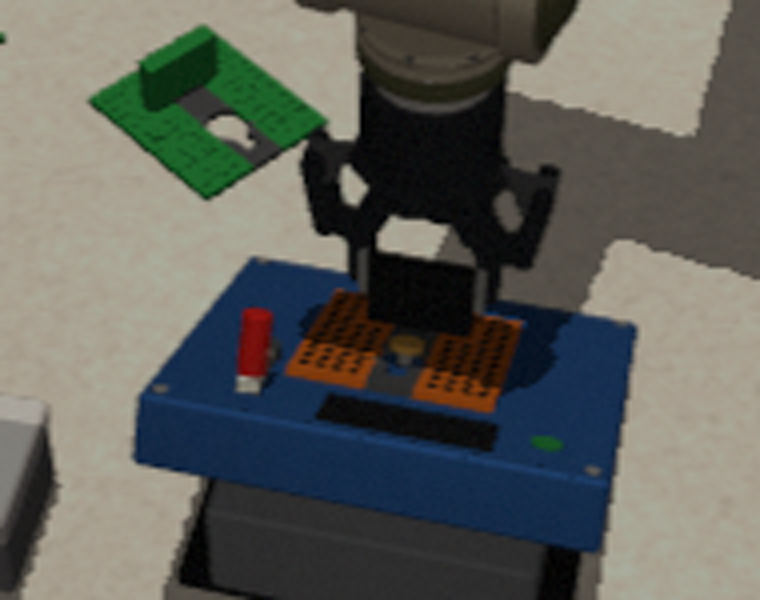

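The brass head stands in the hole at (342,286) with the panel flush. Now I slide it down the slope.

```bash
python3 -m pendant '[[[-0.086,0.01,-0.05],0,0],[[-0.086,0.01,-0.05],0,0],[[-0.086,0.01,-0.05],0,0],[[0,0,0],0,0]]'
python3 -m pendant '[[[-0.086,0.01,-0.05],0,0],[[-0.086,0.01,-0.05],0,0],[[0,0,0],0,0]]'
python3 -m pendant '[[[-0.086,0.01,-0.05],0,0],[[-0.086,0.01,-0.05],0,0],[[0,0,0],0,0]]'
python3 -m pendant '[[[-0.086,0.01,-0.05],0,0],[[-0.043,0.005,-0.025],0,0],[[0,0,0],0,0]]'
python3 - <<'E'
from h import *
s=env.observe();d=s["position"]-np.array([.526,-.0201,.0889]);print(d@ex,d@ey,d@nn)
E
```

```text
time_s: 18.35
position: [0.562, -0.0248, 0.1098]
tool_rot: [[-0.993, 0.002, -0.117], [0.117, -0.0, -0.993], [-0.002, -1.0, 0.0]]
ft_force: [-1.4, 0.1, 4.8]
grip_width: 0.0581
time_s: 18.6
position: [0.5569, -0.0243, 0.1068]
tool_rot: [[-0.993, 0.002, -0.117], [0.117, -0.0, -0.993], [-0.002, -1.0, 0.0]]
ft_force: [-2.1, -0.7, 5.1]
grip_width: 0.0577
time_s: 18.85
position: [0.5518, -0.0237, 0.1039]
tool_rot: [[-0.993, 0.002, -0.117], [0.117, -0.0, -0.993], [-0.002, -1.0, 0.0]]
ft_force: [-1.3, 0.7, 5.0]
grip_width: 0.0579
time_s: 19.1
position: [0.5481, -0.0233, 0.1017]
tool_rot: [[-0.993, 0.003, -0.117], [0.117, -0.001, -0.993], [-0.003, -1.0, 0.0]]
ft_force: [-1.9, -0.1, 6.7]
grip_width: 0.0577
0.025760699455378757 -0.0006143072650805016 -4.765523919272194e-05
```

```bash
python3 -m pendant '[[[-0.043,0.005,-0.025],0,0],[[-0.043,0.005,-0.025],0,0],[[0,0,0],0,0]]'
python3 -m pendant '[[[-0.043,0.005,-0.025],0,0],[[0,0,0],0,0]]'
python3 -m pendant '[[[-0.043,0.005,-0.025],0,0],[[0,0,0],0,0]]'
python3 - <<'E'
from h import *
s=env.observe();d=s["position"]-np.array([.526,-.0201,.0889]);print(d@ex,d@ey,d@nn)
im,d=env.get_image("scene");tilt(im,d,(295,235,390,310));panel(im,0,(295,235,390,310))
cv2.imwrite(f"pics/s10z.png",cv2.resize(im[200:350,240:430,::-1],None,fx=4,fy=4,interpolation=cv2.INTER_CUBIC))
E
```

```text
time_s: 19.35
position: [0.5457, -0.023, 0.1003]
tool_rot: [[-0.993, 0.003, -0.117], [0.117, -0.001, -0.993], [-0.003, -1.0, 0.0]]
ft_force: [-0.3, 0.2, 6.4]
grip_width: 0.0576
time_s: 19.52
position: [0.5453, -0.023, 0.1001]
tool_rot: [[-0.993, 0.006, -0.117], [0.117, -0.001, -0.993], [-0.006, -1.0, 0.0]]
ft_force: [1.6, 0.9, 8.9]
grip_width: 0.0581
time_s: 19.68
position: [0.5452, -0.023, 0.1]
tool_rot: [[-0.993, 0.009, -0.117], [0.117, -0.002, -0.993], [-0.009, -1.0, 0.0]]
ft_force: [4.9, -0.2, 10.6]
grip_width: 0.0577
0.022366847054288305 -0.0006576112431586462 -6.760716865466401e-05
panel plane c [ 0.6127 -0.0264  0.1218] n [-0.486  0.056  0.872] slope 29.3 392 height of c off face 0.0067
side 1 deg 0.61 y at x=-46: 53.2 at -110: 52.6
side -1 deg -0.94 y at x=-46: -54.5 at -110: -53.4
top edge x 23.0 deg -0.09 bottom x -117.2 n 667
rect [-46.   -0.9] [141.6 111. ] 0.5
```

View pics/s10z.png

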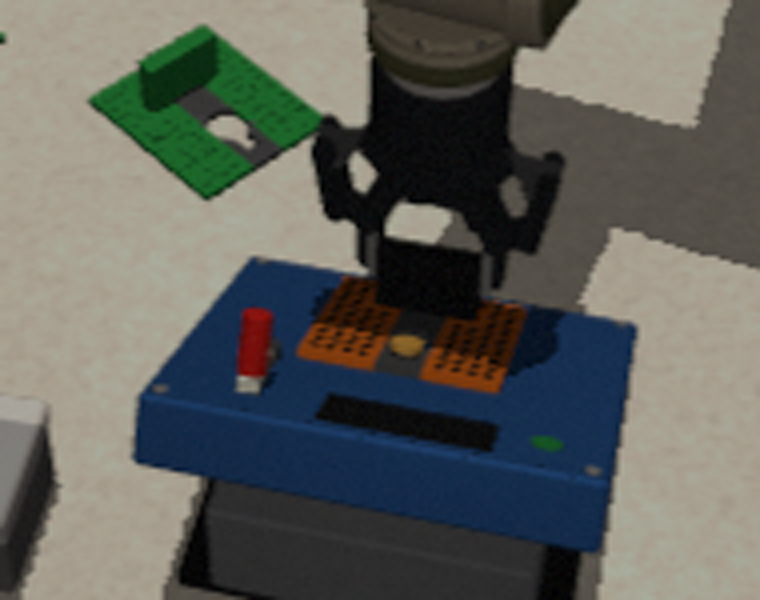

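The slide stopped against the slot end at +22.4 mm (23 expected). The panel is flush, with the head at the end of the slot at (341,286). I relax, release, rise and look.

```bash
python3 -m pendant '[[[0.05,-0.006,0.03],0,0],[[0,0,0.01],0,0],[[0,0,0],0,0]]' 30
python3 -m pendant '[[[0,0,0],0,1],[[0,0,0],0,1],[[0,0,0],0,1],[[0,0,0],0,1],[[0,0,0.1],0,1],[[0,0,0.3],0,1],[[0,0,0.6],0,1],[[0,0,0.9],0,1],[[0,0,0.9],0,1],[[0,0,0.9],0,1],[[0,0,0],0,1]]'
python3 - <<'E'
from h import *
im,d=env.get_image("scene");np.savez("s11.npz",im=im,d=d);tilt(im,d,(295,235,390,310));panel(im,0,(295,235,390,310))
cv2.imwrite(f"pics/s11z.png",cv2.resize(im[200:350,240:430,::-1],None,fx=4,fy=4,interpolation=cv2.INTER_CUBIC))
s=env.observe();print(s["position"],s["q"].round(1))
E
```

```text
time_s: 19.98
position: [0.5452, -0.023, 0.1]
tool_rot: [[-0.993, 0.004, -0.117], [0.117, -0.001, -0.993], [-0.004, -1.0, 0.0]]
ft_force: [2.1, 0.1, 6.9]
grip_width: 0.0579
time_s: 20.9
position: [0.5455, -0.0231, 0.2161]
tool_rot: [[-0.993, 0.01, -0.117], [0.117, -0.003, -0.993], [-0.01, -1.0, 0.001]]
ft_force: [-0.4, -1.3, 0.0]
grip_width: 0.0854
panel plane c [ 0.6109 -0.0254  0.1207] n [-0.488  0.058  0.871] slope 29.4 348 height of c off face 0.0068
side 1 deg 1.16 y at x=-46: 52.9 at -110: 51.6
side -1 deg -0.98 y at x=-46: -54.2 at -110: -53.1
top edge x 23.1 deg 0.1 bottom x -117.2 n 647
rect [-46.3  -0.9] [141.8 110.2] 0.1
[ 0.54471556 -0.02290887  0.21334394] [-14.9  22.   77.2  -0.   80.5  81.8]
```

View pics/s11z.png

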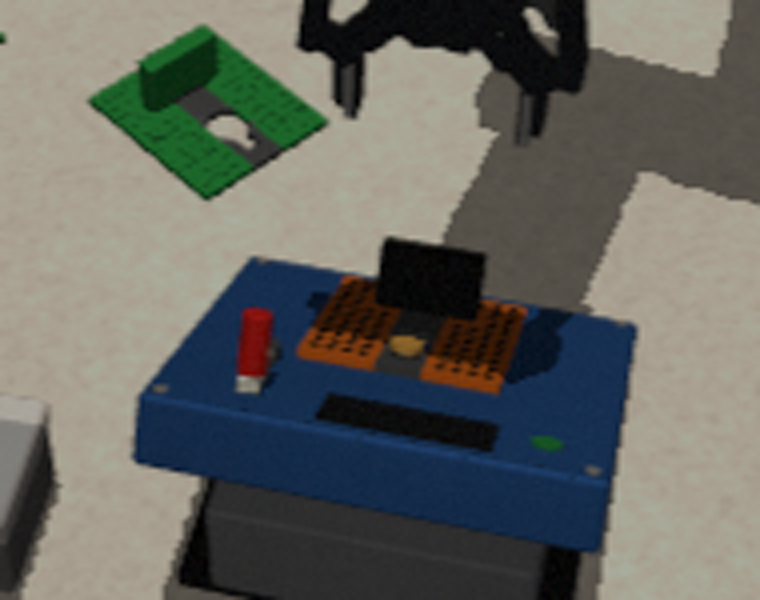

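The panel is released and lies straight, home and flush (slope 29.4°, y about -0.7 mm). Next is the keeper: I'll straddle the knob with the fingers part open and swing it along its arc while turning with it.

```bash
python3 -m pendant '[[[0.3,-0.2,0.3],0,0.4],[[0.76,-0.51,0.3],0,0.4],[[0.76,-0.51,0.3],0,0.4],[[0.76,-0.51,0.3],0,0.4],[[0.76,-0.51,0],0,0.4],[[0.74,-0.53,0],0,0.4],[[0,0,0],0,0.4],[[0,0,0],0,0.4],[[0,0,0],0,0.4]]' 40
python3 - <<'E'
from h import *
F=np.array([.626,-.032,.122])
im,d=env.get_image("scene")
cv2.imwrite(f"pics/s12z.png",cv2.resize(im[180:340,230:430,::-1],None,fx=4,fy=3.7,interpolation=cv2.INTER_CUBIC))
s=env.observe();print(s["position"],s["q"].round(1),s["grip_width"])
# waypoints for TCP: lead (mm) along tangent
for th in np.radians([4.6,15,30,45,60,75,90]):
    b=np.cos(th)*ex+np.sin(th)*ey;t=-np.sin(th)*ex+np.cos(th)*ey
    print(round(np.degrees(th),1),"lead0",(F+.03*ex-.072*ey+.042*b+.026*nn).round(4),"lead9",(F+.03*ex-.072*ey+.042*b+.026*nn+.009*t).round(4))
E
```

```text
time_s: 21.7
position: [0.6657, -0.1055, 0.2454]
tool_rot: [[-0.993, -0.002, -0.117], [0.117, 0.001, -0.993], [0.002, -1.0, -0.0]]
ft_force: [0.7, 0.5, -0.7]
grip_width: 0.0341
[ 0.66557201 -0.10520141  0.24591338] [-19.   34.6  49.9   0.   95.5  77.7] 0.033810344181189306
4.6 lead0 [ 0.6669 -0.1059  0.1804] lead9 [ 0.6673 -0.0969  0.1801]
15.0 lead0 [ 0.6667 -0.0983  0.1798] lead9 [ 0.6657 -0.0895  0.1786]
30.0 lead0 [ 0.6642 -0.0878  0.1777] lead9 [ 0.6613 -0.0796  0.1755]
45.0 lead0 [ 0.6595 -0.0785  0.1744] lead9 [ 0.6548 -0.0716  0.1712]
60.0 lead0 [ 0.6528 -0.071   0.17  ] lead9 [ 0.6466 -0.0658  0.1661]
75.0 lead0 [ 0.6446 -0.0658  0.165 ] lead9 [ 0.6374 -0.0626  0.1606]
90.0 lead0 [ 0.6354 -0.0633  0.1595] lead9 [ 0.6277 -0.0624  0.155 ]
```

View pics/s12z.png

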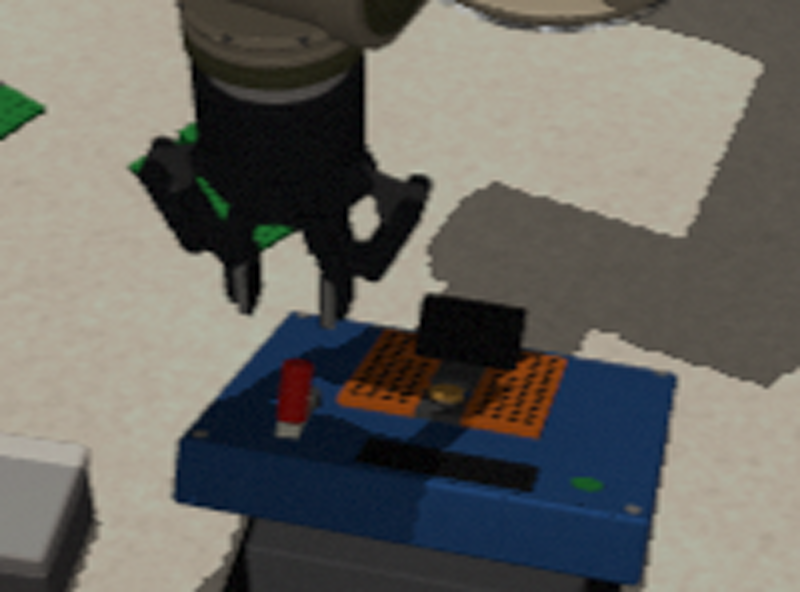

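```bash
python3 -m pendant '[[[0.04,0,-0.4],0,0.4],[[0,0,-0.5],0,0.4],[[0,0,-0.5],0,0.4],[[0,0,-0.4],0,0.4],[[0,0,0],0,0.4]]'
python3 -m pendant '[[[0,0,-0.2],0,0.4],[[0,0,-0.18],0,0.4],[[0,0,0],0,0.4]]'
python3 - <<'E'
from h import *
im,d=env.get_image("scene")
cv2.imwrite(f"pics/s13z.png",cv2.resize(im[180:340,230:430,::-1],None,fx=4,fy=3.7,interpolation=cv2.INTER_CUBIC))
E
```

```text
time_s: 22.17
position: [0.6659, -0.1048, 0.1899]
tool_rot: [[-0.993, -0.004, -0.116], [0.116, 0.002, -0.993], [0.005, -1.0, -0.001]]
ft_force: [0.5, 0.4, -0.5]
grip_width: 0.0346
time_s: 22.42
position: [0.6671, -0.1055, 0.1803]
tool_rot: [[-0.993, -0.001, -0.116], [0.116, 0.0, -0.993], [0.001, -1.0, -0.0]]
ft_force: [-0.6, -0.4, -0.8]
grip_width: 0.0341
```

View pics/s13z.png

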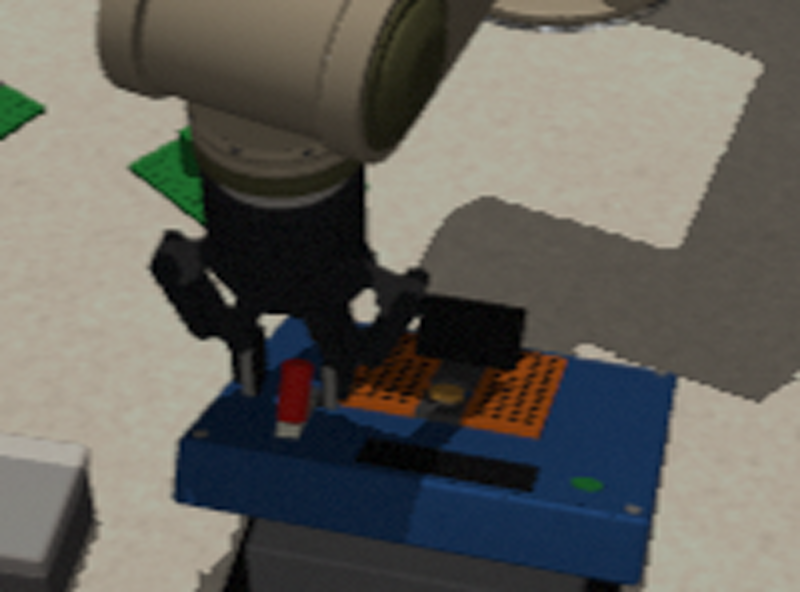

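The knob (293,278 in the full picture) is between the fingers. I swing it along the arc.

```bash
python3 -m pendant '[[[0,0.287,0],1,0.4],[[-0.027,0.123,-0.025],1,0.4],[[-0.027,0.123,-0.025],1,0.4],[[-0.049,0.11,-0.034],1,0.4],[[-0.049,0.11,-0.034],1,0.4],[[-0.049,0.11,-0.034],1,0.4],[[0,0,0],0,0.4]]'
python3 -m pendant '[[[-0.072,0.089,-0.048],1,0.4],[[-0.072,0.089,-0.048],1,0.4],[[-0.072,0.089,-0.048],1,0.4],[[-0.091,0.064,-0.057],1,0.4],[[-0.091,0.064,-0.057],1,0.4],[[-0.091,0.064,-0.057],1,0.4],[[0,0,0],0,0.4]]'
python3 - <<'E'
from h import *
im,d=env.get_image("scene")
cv2.imwrite(f"pics/s14z.png",cv2.resize(im[180:340,230:430,::-1],None,fx=4,fy=3.7,interpolation=cv2.INTER_CUBIC))
E
```

```text
time_s: 23.05
position: [0.6614, -0.0795, 0.1768]
tool_rot: [[-0.917, 0.001, 0.399], [-0.399, -0.0, -0.917], [-0.001, -1.0, 0.001]]
ft_force: [-0.2, -0.3, -0.3]
grip_width: 0.0347
time_s: 23.63
position: [0.6465, -0.066, 0.167]
tool_rot: [[-0.597, 0.0, 0.802], [-0.802, -0.0, -0.597], [-0.0, -1.0, 0.0]]
ft_force: [0.1, 0.7, -0.3]
grip_width: 0.034
```

View pics/s14z.png

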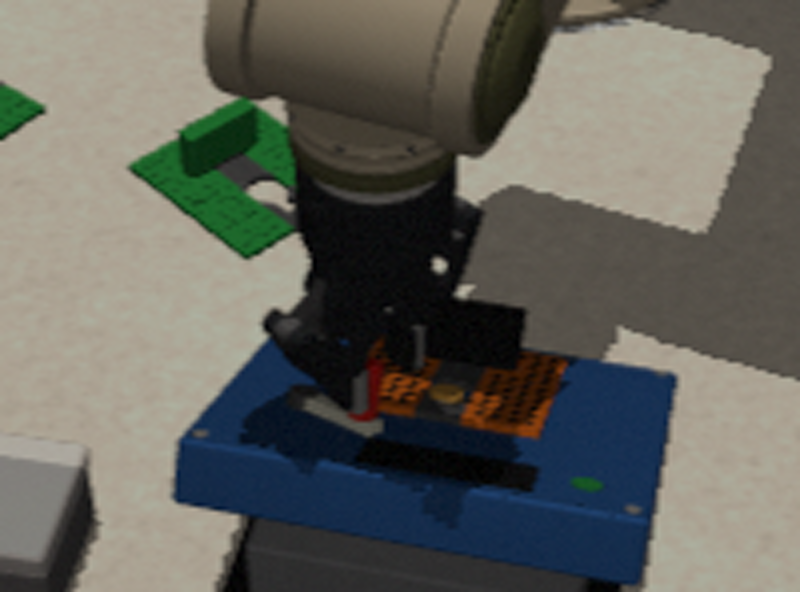

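The keeper follows and the bar is now at roughly 60°, with the knob at about (322,285). I continue to the stop.

```bash
python3 -m pendant '[[[-0.102,0.036,-0.061],1,0.4],[[-0.102,0.036,-0.061],1,0.4],[[-0.102,0.036,-0.061],1,0.4],[[-0.108,0.002,-0.062],1,0.4],[[-0.108,0.002,-0.062],1,0.4],[[0,0,0],0,0.4]]'
python3 -m pendant '[[[-0.108,0.002,-0.062],0,0.4],[[0,0,0],0,0.4]]'
python3 -m pendant '[[[-0.05,0.005,-0.03],0,0.4],[[0,0,0],0,0.4]]'
python3 -m pendant '[[[-0.05,0.005,-0.03],0,0.4],[[0,0,0],0,0.4]]'
```

```text
time_s: 24.18
position: [0.6309, -0.0629, 0.1576]
tool_rot: [[-0.204, 0.0, 0.979], [-0.979, 0.0, -0.204], [-0.0, -1.0, 0.0]]
ft_force: [-0.6, 0.9, 0.2]
grip_width: 0.0344
time_s: 24.35
position: [0.6276, -0.0628, 0.1555]
tool_rot: [[-0.207, -0.0, 0.978], [-0.978, 0.0, -0.207], [-0.0, -1.0, -0.0]]
ft_force: [-0.3, 0.6, 0.1]
grip_width: 0.034
time_s: 24.52
position: [0.6269, -0.0627, 0.1552]
tool_rot: [[-0.205, 0.002, 0.979], [-0.979, -0.0, -0.205], [-0.0, -1.0, 0.002]]
ft_force: [2.1, 1.3, 0.8]
grip_width: 0.0343
time_s: 24.68
position: [0.6264, -0.0626, 0.155]
tool_rot: [[-0.204, 0.006, 0.979], [-0.979, -0.001, -0.204], [-0.0, -1.0, 0.006]]
ft_force: [7.5, 1.1, 4.5]
grip_width: 0.0343
```

Stop felt (7.5 N). I back off, lift out and retreat so both cameras see the deck.

```bash
python3 -m pendant '[[[0.12,-0.014,0.07],0,0.4],[[0.12,-0.014,0.07],0,0.5],[[0,0,0],0,0.5],[[0,0,0.3],0,0.5],[[0,0,0.6],0,0.5],[[0,0,0.8],0,0.5],[[0,0,0.9],0,0.5],[[0,0,0.9],0,0.5],[[0,0,0.5],0,0.5],[[0,0,0],0,0.5]]'
python3 -m pendant '[[[-0.5,-0.5,0],0,0.5],[[-0.8,-0.8,0],0,0.5],[[-0.8,-0.8,0],0,0.5],[[-0.8,-0.8,0],0,0.5],[[-0.8,-0.8,0],0,0.5],[[-0.8,-0.8,0],0,0.5],[[-0.8,-0.8,0],0,0.5],[[-0.8,-0.8,0],0,0.5],[[-0.5,-0.5,0],0,0.5],[[0,0,0],0,0.5],[[0,0,0],0,0.5]]'
python3 - <<'E'
from h import *
im,d=env.get_image("scene");np.savez("s15.npz",im=im,d=d);tilt(im,d,(295,235,390,310))
cv2.imwrite(f"pics/s15z.png",cv2.resize(im[180:340,230:430,::-1],None,fx=4,fy=3.7,interpolation=cv2.INTER_CUBIC))
im,d=env.get_image("top");np.savez("t15.npz",im=im,d=d)
cv2.imwrite(f"pics/t15z.png",cv2.resize(im[130:280,170:430,::-1],None,fx=3,fy=3,interpolation=cv2.INTER_CUBIC))
E
```

```text
time_s: 25.52
position: [0.6325, -0.0634, 0.2824]
tool_rot: [[-0.203, 0.006, 0.979], [-0.979, -0.002, -0.203], [0.001, -1.0, 0.007]]
ft_force: [0.0, 0.4, 0.1]
grip_width: 0.0427
time_s: 26.43
position: [0.4332, -0.2616, 0.2775]
tool_rot: [[-0.205, -0.001, 0.979], [-0.979, 0.001, -0.205], [-0.001, -1.0, -0.001]]
ft_force: [-0.9, -0.5, 0.9]
grip_width: 0.0425
panel plane c [ 0.5991 -0.0126  0.1134] n [-0.491  0.057  0.869] slope 29.6 489 height of c off face 0.007
```

View pics/s15z.png

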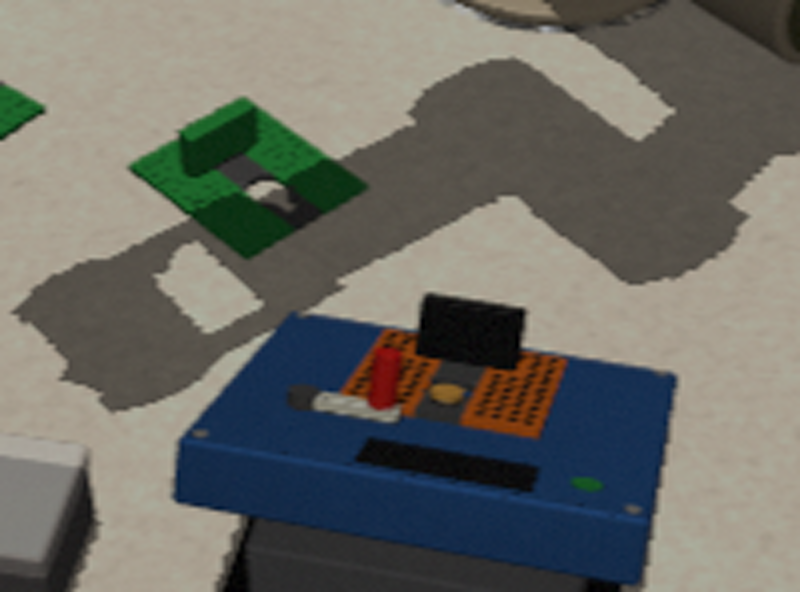

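View pics/t15z.png

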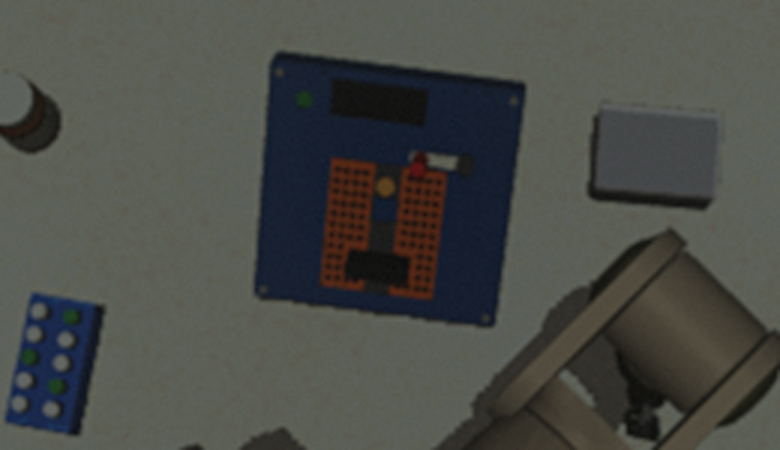

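Scene view: the keeper bar lies across above the panel's top edge, knob at (327,281), head at the slot end. Top view: panel straight, bar across at (316,184), bystanders in place. One numeric check in the top view before handing in.

```bash
python3 - <<'E'
from h import *
F=np.array([.62496,-.0344,.122])
f=np.load("t15.npz");hs=cv2.cvtColor(f["im"],cv2.COLOR_RGB2HSV)
m=cv2.inRange(hs,(5,120,40),(18,255,255));b=np.zeros_like(m);b[180:232,270:325]=1;m*=b
c,l,s,ce=cv2.connectedComponentsWithStats(m,connectivity=8)
for i in range(1,c):
    if s[i,4]>5: print(s[i],ce[i].round(1))
keep=[i for i in range(1,c) if s[i,4]>100]
v,u=np.nonzero(np.isin(l,keep));Q=np.array([onplane("top",a,bb,F+.005*nn,nn)-F for a,bb in zip(u,v)]);L=np.c_[Q@ex,Q@ey]*1000
print("panel rect in stud axes",cv2.minAreaRect(L.astype(np.float32)),"expect centre x -46, y 0")
# keeper bar: bright low-saturation
m=((hs[...,1]<60)&(hs[...,2]>110)).astype(np.uint8);b[:]=0;b[178:192,300:325]=1
v,u=np.nonzero(m*b);Q=np.array([onplane("top",a,bb,F+.009*nn,nn)-F for a,bb in zip(u,v)]);L=np.c_[Q@ex,Q@ey]*1000
print("bar px",len(L),L.mean(0) if len(L) else "", "bar centreline expected x=30")
r=cv2.inRange(hs,(0,150,40),(4,255,255));b[:]=0;b[170:200,295:325]=1
v,u=np.nonzero(r*b);print("red",u.mean(),v.mean())
for th in(1.3,1.4,1.5,1.5708):
    bb=np.cos(th)*ex+np.sin(th)*ey;P=F+.03*ex-.072*ey+.042*bb;print(th,proj("top",P+.042*nn).round(1),proj("top",P+.025*nn).round(1))
S=np.load("s15.npz")["im"];hs=cv2.cvtColor(S,cv2.COLOR_RGB2HSV);r=cv2.inRange(hs,(0,150,40),(4,255,255));b[:]=0;b[265:300,310:345]=1
v,u=np.nonzero(r*b);print("scene red",u.mean(),v.mean(),v.min(),v.max())
for th in(1.3,1.4,1.5,1.5708):
    bb=np.cos(th)*ex+np.sin(th)*ey;P=Fs+.03*ex-.072*ey+.042*bb;print(th,proj("scene",P+.042*nn).round(1),proj("scene",P+.025*nn).round(1))
# bystanders moved?
d0=np.load("top0.npz")["im"].astype(int);d1=f["im"].astype(int)
for n,(x0,y0,x1,y1) in dict(jar=(160,150,195,185),rack=(168,224,208,278),tip=(364,160,414,202)).items(): print(n,abs(d0-d1)[y0:y1,x0:x1].mean().round(2))
E
```

```text
[277 183  25  44 562] [286.1 202.1]
[299 186  20  44 522] [309.2 206.5]
panel rect in stud axes ((-45.947845458984375, -1.0479278564453125), (109.01968383789062, 130.13539123535156), 89.65506744384766) expect centre x -46, y 0Traceback (most recent call last):
  File "<stdin>", line 13, in <module>
ValueError: matmul: Input operand 1 has a mismatch in its core dimension 0, with gufunc signature (n?,k),(k,m?)->(n?,m?) (size 3 is different from 0)
```

```bash
python3 - <<'E'
from h import *
F=np.array([.62496,-.0344,.122])
f=np.load("t15.npz");S=np.load("s15.npz")["im"]
for n,im,bx,F0 in(("top",f["im"],(295,170,325,200),F),("scene",S,(310,260,345,300),Fs)):
    hs=cv2.cvtColor(im,cv2.COLOR_RGB2HSV);r=cv2.inRange(hs,(0,150,40),(4,255,255));b=np.zeros_like(r);x0,y0,x1,y1=bx;b[y0:y1,x0:x1]=1
    v,u=np.nonzero(r*b);print(n,"red",len(u),u.mean(),v.mean(),v.min(),v.max())
    for th in(1.3,1.4,1.5,1.5708):
        bb=np.cos(th)*ex+np.sin(th)*ey;P=F0+.03*ex-.072*ey+.042*bb;print(th,proj(n,P+.042*nn).round(1),proj(n,P+.025*nn).round(1))
d0=np.load("top0.npz")["im"].astype(int);d1=f["im"].astype(int)
for n,(x0,y0,x1,y1) in dict(jar=(160,150,195,185),rack=(168,224,208,278),tip=(364,160,414,202)).items(): print(n,abs(d0-d1)[y0:y1,x0:x1].mean().round(2))
# bar edges in scene: white mask fit on plane +9mm
hs=cv2.cvtColor(S,cv2.COLOR_RGB2HSV);m=((hs[...,1]<70)&(hs[...,2]>120)).astype(np.uint8);b=np.zeros_like(m);b[280:297,300:335]=1
v,u=np.nonzero(m*b);L=np.array([[(onplane("scene",a,c,Fs+.009*nn,nn)-Fs)@ex,(onplane("scene",a,c,Fs+.009*nn,nn)-Fs)@ey] for a,c in zip(u,v)])*1000
print(len(L));
if len(L)>5: print(L.mean(0),np.degrees(np.arctan(np.polyfit(L[:,1],L[:,0],1)[0])))
E
```

```text
top red 29 309.0 185.51724137931035 182 189
1.3 [309.7 182.4] [310.2 180.6]
1.4 [309.2 183.8] [309.7 182. ]
1.5 [308.9 185.2] [309.4 183.4]
1.5708 [308.7 186.2] [309.2 184.4]
scene red 105 325.6952380952381 281.67619047619047 274 290
1.3 [324.7 276.9] [323.7 284.5]
1.4 [325.5 276.3] [324.6 283.9]
1.5 [326.1 275.7] [325.2 283.3]
1.5708 [326.4 275.3] [325.5 282.8]
jar 3.2
rack 3.14
tip 3.25
75
[ 35.20761662 -44.14041426] 9.10632629210024
```

```bash
python3 -c "
from rig import env
s=env.observe();print(s['time_s'],s['ft_force'],s['grip_width']);print(env.close_job())"
```

```text
26.5333 [-0.13080686 -0.17429095  0.31453305] 0.04289871370520492
the job is handed in; nothing more can be done
None
```

I hung the orange panel on the stud and slid it down until the end of the slot met the shank. Then I swung the keeper by its red knob to its stop, let go and handed the job in at 26.5 s.

What the last checks showed:
- **Panel:** in the top view it sits 0.1 mm from home along the slope and 1.0 mm to the side, turned 0.35°. The depth reading puts it flush, at a slope of 29.6°.
- **Keeper:** the stop was felt at about 7.5 N, and the knob's position in both pictures fits an angle of about 1.5 to 1.57 rad.
- **Bystanders:** the picture areas around the rack, jar and tip box had not visibly changed. The arm was clear of everything.

What went wrong or disagreed:
- **First lift:** the panel's top edge caught under the brass head and its tilt sagged to 20°. I pressed it flush again, re-felt the shank and retreated further before lifting.
- **Camera mismatch:** the two cameras disagreed by about 4.5 mm in y. I settled this against the gripper's own position.
- **Scene camera along the slope:** it sees the deck almost edge-on, so it read the top edge at 23 mm where 19 mm was expected. A rough line fit to the keeper bar there was 9° off straight across. For both I relied on the felt contacts and the other picture readings instead.

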